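# Mount a keyed specimen block under the inspection microscope

### The job

Mount the amber specimen block for viewing: slide the red-handled hold-down clamp of the microscope stage fully back, take the amber block from the white tray and seat it flat and fully home in the keyed pocket under the lens, let go, then slide the clamp fully home over it. The lens hangs low over the pocket, so come in with the tool leaning back; do not bump the microscope head, and leave the green block, the jar and the forceps where they are.

Things in the scene. Friction and masses are not known exactly. Their poses are not given: they have to be found in the camera images.
- specimen: Amber resin block with a dark beetle on top, loose, in the tray. Main part 50 (x) x 40 (y) x 32 (z) mm; a key tongue 16 mm wide (y) and full height sticks out 12 mm from the middle of its +x face. About 85 g. Origin: centre of the underside of the 50 x 40 main part; z up.
- spare: Green resin block, same shape, size and origin as the amber one, also loose in the tray. To be left alone.
- tray: Shallow white tray, fixed on a blue slide case; tray 200 (x) x 280 (y) mm outside, rim 78 mm above the table, walls 4 mm thick, floor's upper face 64 mm above the table. Origin: on the table, under its centre (underside of the 170 x 250 x 60 mm case). The two blocks lie on its floor side by side along y, about 110 mm apart.
- pocket (a point): Centre of the floor of the pocket on the stage, 70 mm above the table. x points away from the robot to the key slot, z up. Open-topped pocket 10 mm deep in an aluminium frame (walls 12 mm thick, tops 80 mm above the table, 3 mm chamfer round the mouth), 1.5 mm wider than the block on every side, slot for the tongue at +x. A seated block has its origin here, axes parallel, and stands 22 mm proud.
- clamp (a joint): Hold-down clamp sliding along the stage's y. 0 m = fully home, the bar's tip reaching 14 mm over the +y edge of the seated block, 2 mm above it; grows as it is drawn back to the stage's +y, to 0.07 m (fully back, tip 76 mm from the pocket's centre). Stays where it is left; about 1.5 N moves it.
- clamp_grip (a point): Centre of the top face of the clamp's red upright handle, 16 (x) x 12 (y) mm, 32 mm tall, top 144 mm above the table; moves with the clamp; axes as the stage's. It stands on a steel bar 24 mm wide (x), 8 mm thick, top at 112 mm. At clamp = 0 it is 75 mm from the pocket's centre along the stage's +y.
- head: Microscope head, fixed above the pocket. Origin: centre of the lens's lower face, 264 mm above the table (194 mm above the pocket floor), straight over the pocket's centre; axes as the stage's. A white ring 68 mm across and 16 mm high at the bottom, then an upright tube up to 62 mm across, up to 474 mm above the table.
- scope: Microscope stand, fixed. Origin on the table right under the pocket's centre. White-topped light base 220 x 270 mm, top 68 mm above the table, x -80 to +140, y -135 to +135 mm. A 30 mm pillar with a 54 mm collar stands at x +100, y -100 mm, 458 mm tall; a 24 mm boom at 374 mm height joins it to the head. The clamp's guide block is at y +83 to +133 mm, its top 103 mm above the table.
- jar: Pale translucent jar with black lid, 80 mm across, 110 mm tall, loose on the table. Origin: centre of its underside.
- forceps: Steel forceps lying flat on the table, about 125 x 12 x 6 mm, long side along x, loose. Origin: about mid-length, on the table.
Things that resemble listed ones, but are neither listed nor needed, are in the scene too. Of the things like the specimen, leave any that is blue or pink; of the rest the larger one is meant.

How it is judged:
By the outcome, as a careful person would: the job done as asked, in the order asked, and still so for the second after the job is handed in, with the robot touching nothing.
It also fails if it takes over 54 s, if anything falls off the work surface, if the arm or the gripper's body presses on something with over 40 N, if the wrist force passes 120 N, or if a joint passes its speed limit or range.

### The arm

A 6-joint arm with a two-finger parallel gripper is mounted at the origin on the work surface. World frame = base frame: x ahead of the robot, y to its left, z up, the work surface at z = 0. Lengths are in m, angles in degrees, forces in N, time in s.
With the tool pointing down it reaches from about 0.375 to 0.9 m from the base axis. Payload 3.1 kg.
Tool frame: the origin (TCP) lies at the very end of the fingers, on their centre line; the grasp point (between the pads) lies 19 mm behind it (bot.tcp_to_grasp is the distance from the TCP to the grasp point, in m); z points along the fingers, y is the line along which they close (so a half turn about z gives the same grasp; the last joint's range is limited). The gripper opens to 87 mm and grips with 3 to 60 N. Pads are 19 mm wide; open, the fingers measure 117 mm over their backs; the gripper's body (75 mm by 190 mm) begins 51 mm behind the grasp point.
Start: joints at [-73.768, 30.224, 82.088, -0, 67.689, -10.227], TCP at [0.278, -0.559, 0.223] pointing down, gripper open.
Joint ranges: [-176.69, 176.69], [-43.24, 126.21], [12.49, 139.97], [-82, 262], [0, 151.66], [-163.58, 163.58]. Speed limits (degrees/s): [159.86, 159.86, 180, 180, 180, 180].

### API

Orientations are given as a 3x3 rotation matrix whose columns are the frame's x, y, z axes.
In Python, from rig import telemetry, capture, camera_info, job, bot gives the robot as it stands. The module is installed in compiled form; this text tells all that it offers.
- The arm moves only by the tool carry_out, never from a script. Its argument "deltas" is a list that holds one entry, the list of rows, each a list of 7 numbers: the shift along the tool's x, y, z scaled (see below), then the turn, a rotation vector about the tool's x, y, z scaled (see below), then the closure, from -1 (fully open) to 1 (shut). In form: [[[dx, dy, dz, ax, ay, az, claw], ...]]. A call has exactly 10 rows; each row is the pose to reach, as a shift and turn from the pose commanded when the call began, along the tool's axes at that moment, turning the shorter way round; what a row does not reach only later rows make up. The controller multiplies each number of a shift by 15 cm and each number of a turn by 360 degrees. A row lasts 1/12 s, in which the tool goes at most 41.7 mm and 7.16 degrees, less where a joint would pass 70% of its speed; a pose out of reach is approached as far as the arm can. A call with a number of a shift or a turn outside -1 to 1 is refused whole. A call with a gripper value outside its range is refused whole. The fingers move at their own pace and stop on an object; the grip force is fixed at half the most. Time passes only in rows, so rows that repeat a pose let the fingers close, or fill a call up. It gives the time, the measured TCP pose, the force, the opening and the grip force at its end, in the units of the state.
- telemetry.read_state(): the state, without advancing time (a new reading comes with each control period).
- capture(name): name is "side" or "top" or "wrist"; returns the picture (480x640x3 uint8, red, green, blue); there is no depth.
- camera_info(name): a dict with "mtx" (3x3 intrinsics, pixels), "cam_to_world" (4x4, takes a point from camera to world coordinates); the wrist camera has in their place "T_tool_cam" (4x4, takes a point from camera to tool coordinates, whose origin is the TCP and whose axes are the flange's). Camera axes: x right, y down, z forward; pixel columns grow to the right and rows downward; lengths in m; the calibration is good to about 2 mm. A picture is of the moment at which its call begins: read the wrist's pose just before it. camera_info takes no time and is no camera call.
- job.hand_in(): hands the job in; it is judged then, once.
The state is a dict: "time_s": time; "joint_positions": joint angles; "qvel": joint speeds; "tau": joint torques, N m; "position": TCP position; "tcp_rot": TCP orientation; "force": force on the tool from outside, world axes, zero at the start; "moment": the same for the moment, N m; "opening": opening from 0.0 (shut) to 1.0 (fully open); "grasp_force": force on a finger pad.
Only numpy, scipy, OpenCV 4.12 (cv2) and the standard library are available. Lean on these libraries where they do the work, as an engineer would, in place of code of your own. Each camera call takes 0.05 s, during which the arm holds its last target. There are 200 camera calls.

## Working session

There is one attempt and no reset: what is moved stays moved. The work goes in short steps, Python scripts to look and compute and a tool call to move; the robot and the scene stay as the last step left them, time stands still between calls to the robot, and variables do not carry over. Pictures are saved under pics/ and viewed, at most 10 in all, crops included, and the job is handed in when it is done.

Besides the shell and the picture viewer there is one more tool, called after ">>>" by a JSON object that holds its "op" and its "data". carry_out: Moves the arm, as the interface text tells. Its arguments: {"type":"object","properties":{"deltas":{"type":"array","items":{"type":"array","items":{"type":"array","items":{"type":"number"}}}}},"required":["deltas"]}

```bash
mkdir -p pics; python3 - <<'E'
from rig import telemetry,capture,camera_info,bot
import cv2,numpy as np
for n in("top","side"):
    im=capture(n);cv2.imwrite(f"pics/{n}0.png",im[:,:,::-1]);c=camera_info(n);print(n,np.round(c["mtx"],1).tolist(),np.round(c["cam_to_world"],3).tolist())
print(np.round(camera_info("wrist")["T_tool_cam"],4).tolist());print(telemetry.read_state());print(bot.tcp_to_grasp)
E
```

```text
top [[576.4, 0.0, 316.5], [0.0, 576.4, 236.8], [0.0, 0.0, 1.0]] [[-0.02, -0.983, 0.182, 0.36], [-1.0, 0.016, -0.023, 0.175], [0.02, -0.183, -0.983, 1.198], [0.0, 0.0, 0.0, 1.0]]
side [[567.8, 0.0, 334.8], [0.0, 567.8, 247.8], [0.0, 0.0, 1.0]] [[-0.79, -0.33, 0.517, -0.033], [-0.613, 0.391, -0.687, 0.965], [0.025, -0.859, -0.511, 0.758], [0.0, 0.0, 0.0, 1.0]]
[[-0.0004, -0.9704, -0.2414, 0.0651], [1.0, -0.0003, -0.0004, -0.0003], [0.0004, -0.2414, 0.9704, -0.1614], [0.0, 0.0, 0.0, 1.0]]
{'time_s': 0.1, 'joint_positions': array([-7.37699545e+01,  3.02735881e+01,  8.21482133e+01,  2.10470900e-03,
        6.76884470e+01, -1.02284349e+01]), 'qvel': array([ 0.09201332, -0.04476822, -0.07727661,  0.04633382, -0.02850024,
        0.11793625]), 'tau': array([-8.58363746e-04, -4.40985453e+01, -1.77150428e+01,  6.34462922e-02,
        5.33335574e-02, -4.92866479e-05]), 'position': array([ 0.27831006, -0.55889536,  0.22167465]), 'tcp_rot': array([[ 8.95263789e-01,  4.45536187e-01, -5.05173032e-04],
       [ 4.45536315e-01, -8.95261941e-01,  1.85701035e-03],
       [ 3.75103120e-04, -1.88758705e-03, -9.99998148e-01]]), 'force': array([-0.18594032,  0.42241814, -0.01400114]), 'moment': array([-0.04346309,  0.0255226 , -0.04806274]), 'grasp_force': 0.0, 'opening': 1.0046397562217193}
0.0187
```

View pics/top0.png

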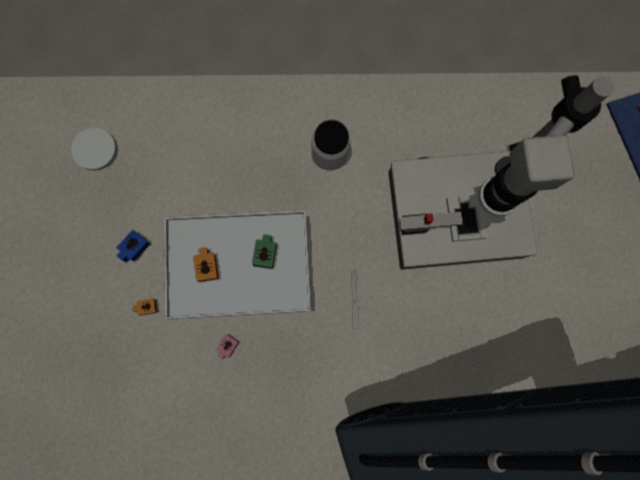

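View pics/side0.png

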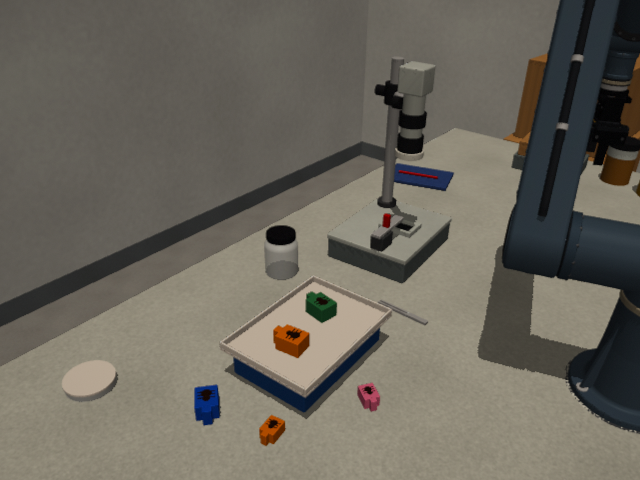

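The top view shows these candidates: amber block in the tray (205,265), small amber one on the table (146,307), green (264,251), blue (132,246) and pink (228,346). I choose (205,265), the larger amber one. The clamp's red handle is at (429,218) and the stage spans about (392–535, 152–268). Next I measure and check close up.

```bash
cat > h.py <<'E'
import numpy as np,cv2
from rig import camera_info,telemetry
def ray(n,uv,st=None):
    c=camera_info(n)
    if n=="wrist":
        T=np.eye(4);T[:3,:3]=st["tcp_rot"];T[:3,3]=st["position"];T=T@np.array(c["T_tool_cam"])
    else: T=np.array(c["cam_to_world"])
    uv=np.atleast_2d(uv).astype(float)
    d=np.c_[uv,np.ones(len(uv))]@np.linalg.inv(c["mtx"]).T@T[:3,:3].T
    return T[:3,3],d
def plane(n,uv,z,st=None):
    o,d=ray(n,uv,st); return o+d*((z-o[2])/d[:,2])[:,None]
def mask(im,lo,hi):
    return cv2.inRange(cv2.cvtColor(im,cv2.COLOR_RGB2HSV),lo,hi)
def blobs(m,amin=20):
    cs,_=cv2.findContours(m,cv2.RETR_EXTERNAL,cv2.CHAIN_APPROX_NONE)
    return sorted([c for c in cs if cv2.contourArea(c)>amin],key=cv2.contourArea,reverse=True)
E
python3 - <<'E'
from h import *
im=cv2.imread("pics/top0.png")[:,:,::-1].copy()
for nm,lo,hi,z in(("amber",(8,120,90),(22,255,255),.096),("green",(50,80,30),(90,255,255),.096),("red",(0,150,80),(6,255,255),.144)):
    for c in blobs(mask(im,lo,hi),8)[:3]:
        M=cv2.moments(c);p=plane("top",[M["m10"]/M["m00"],M["m01"]/M["m00"]],z)[0]
        w=plane("top",c[:,0],z)[:,:2].astype(np.float32);r=cv2.minAreaRect(w)
        print(nm,cv2.boundingRect(c),cv2.contourArea(c),p.round(4),np.round(r[0],4),np.round(r[1],4),round(r[2],1))
for t,uv,z in(("base",[[392,162],[403,268],[535,256]],.068),("tray",[[165,218],[167,319],[312,310],[305,213]],.078)):
    print(t,plane("top",uv,z).round(4).tolist())
a=cv2.resize(im[225:335,120:290],None,fx=4.4,fy=4.4,interpolation=2)[:300*2]
b=cv2.resize(im[140:280,380:560],None,fx=4,fy=4,interpolation=2)
cv2.imwrite("pics/cropA.png",a[:,:,::-1]);cv2.imwrite("pics/cropB.png",b[:,:,::-1])
E
```

```text
amber (194, 248, 23, 33) 503.0 [0.5122 0.365  0.096 ] [0.5156 0.3655] [0.0602 0.0381] 8.2
amber (133, 299, 22, 16) 225.5 [0.4347 0.477  0.096 ] [0.434  0.4789] [0.0262 0.0394] 8.4
green (253, 235, 23, 33) 492.5 [0.5344 0.2503 0.096 ] [0.538  0.2497] [0.0381 0.0605] 80.2
red (427, 214, 6, 7) 25.5 [ 0.5889 -0.0631  0.144 ] [ 0.5891 -0.0631] [0.0095 0.0115] 89.1
base [[0.7221, -0.0097, 0.068], [0.5032, -0.0218, 0.068], [0.5226, -0.2874, 0.068]]
tray [[0.6098, 0.4473, 0.078], [0.4117, 0.438, 0.078], [0.4235, 0.16, 0.078], [0.6156, 0.1703, 0.078]]
```

View pics/cropA.png

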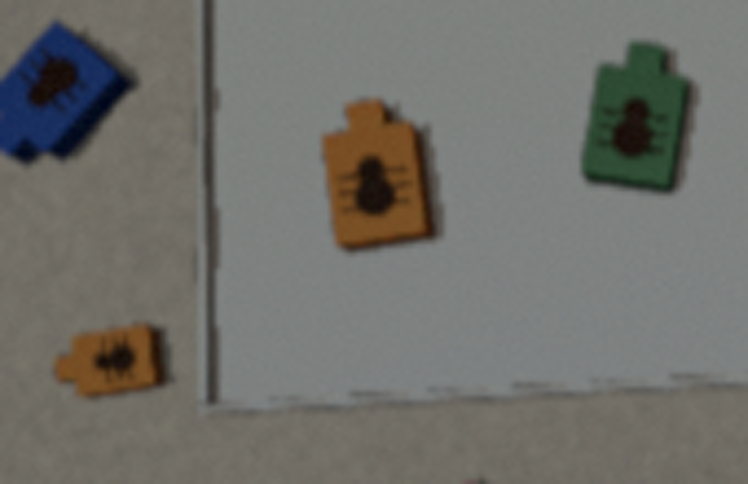

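View pics/cropB.png

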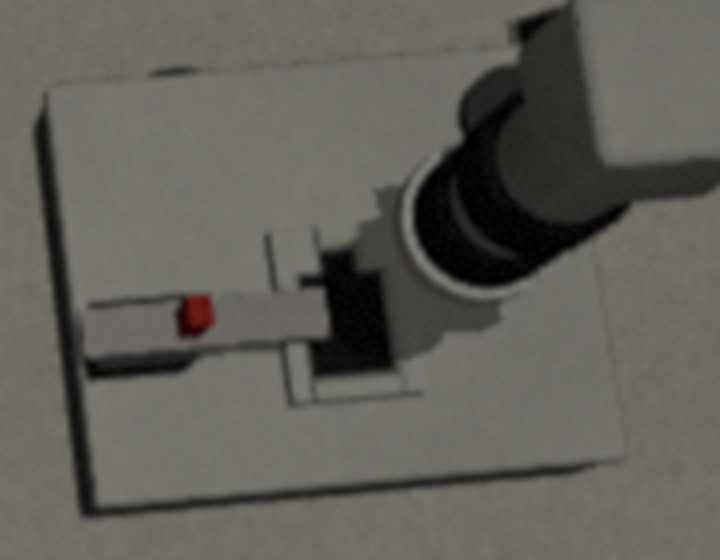

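Crop A confirms the choice: the large amber block at crop (374,180), with its tongue towards +x. Crop B shows the clamp's bar reaching over the pocket, the handle at crop (196,315), and the dark pocket around crop (355,315) partly under the head. I'll lean 40° with the wrist camera on the robot side, and look at the pocket from a stand-off.

```bash
cat >> h.py <<'E'
from scipy.spatial.transform import Rotation as Ro, Slerp
def tool(yaw,t=40):
    s,c=np.sin(np.radians(t)),np.cos(np.radians(t)); R=Ro.from_euler('z',yaw,degrees=True).as_matrix()
    return R@np.array([[-c,0,s],[0,1,0],[-s,0,-c]])
def at(o,yaw,d):  # point d in a frame at o with yaw
    return np.array(o)+Ro.from_euler('z',yaw,degrees=True).apply(d)
def plan(pts,yaw,t=40,n=None):
    """pts: list of (target position, number of calls); orientation slerped over all calls"""
    st=telemetry.read_state();p,R=st["position"],st["tcp_rot"];N=sum(k for _,k in pts)
    sl=Slerp([0,N],Ro.from_matrix([R,tool(yaw,t)]));i=0
    for q,k in pts:
        p0=p
        for j in range(1,k+1):
            i+=1;pn=p0+(np.array(q)-p0)*j/k;Rn=sl(i).as_matrix()
            d=R.T@(pn-p)/.15;a=Ro.from_matrix(R.T@Rn).as_rotvec(degrees=True)/360
            print(np.round(np.r_[d,a],4).tolist());p,R=pn,Rn
def say():
    s=telemetry.read_state();print("t",round(s["time_s"],2),"p",s["position"].round(4),"F",s["force"].round(1),"op",round(s["opening"],3),"q",s["joint_positions"].round(0))
E
python3 - <<'E'
from h import *
P=[.592,-.146,.07]
plan([(at(P,3.9,[-.15,-.05,.16]),3),(at(P,3.9,[-.1,0,.11]),1)],3.9)
E
```

```text
[0.6824, -0.5362, -0.0172, -0.0376, -0.0076, -0.1034]
[0.8595, 0.003, -0.1213, -0.0376, -0.0076, -0.1034]
[0.6682, 0.5464, -0.0917, -0.0376, -0.0076, -0.1034]
[0.1827, 0.3906, 0.3839, -0.0376, -0.0076, -0.1034]
```

>>> {"op": "carry_out", "data": {"deltas": [[[0.068, -0.054, -0.002, -0.0038, -0.0008, -0.0103, 1], [0.136, -0.107, -0.003, -0.0075, -0.0015, -0.0207, 1], [0.205, -0.161, -0.005, -0.0113, -0.0023, -0.031, 1], [0.273, -0.214, -0.007, -0.015, -0.003, -0.0414, 1], [0.341, -0.268, -0.009, -0.0188, -0.0038, -0.0517, 1], [0.409, -0.322, -0.01, -0.0226, -0.0046, -0.062, 1], [0.478, -0.375, -0.012, -0.0263, -0.0053, -0.0724, 1], [0.546, -0.429, -0.014, -0.0301, -0.0061, -0.0827, 1], [0.614, -0.483, -0.015, -0.0338, -0.0068, -0.0931, 1], [0.682, -0.536, -0.017, -0.0376, -0.0076, -0.1034, 1]]]}}

```text
time_s: 0.93
position: [0.3343, -0.4409, 0.2248]
tcp_rot: [[0.445, 0.886, 0.131], [0.888, -0.418, -0.195], [-0.118, 0.203, -0.972]]
force: [0.2, -1.2, -0.2]
opening: 0.321
grasp_force: 0.0
```

>>> {"op": "carry_out", "data": {"deltas": [[[0.086, 0, -0.012, -0.0038, -0.0008, -0.0103, 1], [0.172, 0.001, -0.024, -0.0075, -0.0015, -0.0207, 1], [0.258, 0.001, -0.036, -0.0113, -0.0023, -0.031, 1], [0.344, 0.001, -0.049, -0.015, -0.003, -0.0414, 1], [0.43, 0.001, -0.061, -0.0188, -0.0038, -0.0517, 1], [0.516, 0.002, -0.073, -0.0226, -0.0046, -0.062, 1], [0.602, 0.002, -0.085, -0.0263, -0.0053, -0.0724, 1], [0.688, 0.002, -0.097, -0.0301, -0.0061, -0.0827, 1], [0.774, 0.003, -0.109, -0.0338, -0.0068, -0.0931, 1], [0.86, 0.003, -0.121, -0.0376, -0.0076, -0.1034, 1]]]}}

```text
time_s: 1.77
position: [0.3902, -0.3234, 0.2275]
tcp_rot: [[-0.156, 0.925, 0.346], [0.931, 0.254, -0.261], [-0.329, 0.282, -0.901]]
force: [0.7, 0.2, -0.2]
opening: 0.005
grasp_force: 0.0
```

>>> {"op": "carry_out", "data": {"deltas": [[[0.067, 0.055, -0.009, -0.0038, -0.0008, -0.0103, 1], [0.134, 0.109, -0.018, -0.0075, -0.0015, -0.0207, 1], [0.2, 0.164, -0.028, -0.0113, -0.0023, -0.031, 1], [0.267, 0.218, -0.037, -0.015, -0.003, -0.0414, 1], [0.334, 0.273, -0.046, -0.0188, -0.0038, -0.0517, 1], [0.401, 0.328, -0.055, -0.0226, -0.0046, -0.062, 1], [0.468, 0.382, -0.064, -0.0263, -0.0053, -0.0724, 1], [0.534, 0.437, -0.073, -0.0301, -0.0061, -0.0827, 1], [0.601, 0.492, -0.083, -0.0338, -0.0068, -0.0931, 1], [0.668, 0.546, -0.092, -0.0376, -0.0076, -0.1034, 1]]]}}

```text
time_s: 2.6
position: [0.446, -0.2059, 0.2302]
tcp_rot: [[-0.632, 0.548, 0.548], [0.56, 0.812, -0.167], [-0.536, 0.201, -0.82]]
force: [0.6, -0.2, -0.1]
opening: 0.006
grasp_force: 0.0
```

```bash
python3 - <<'E'
from h import *
say()
P=[.592,-.146,.07]
plan([(at(P,3.9,[-.1,0,.11]),1)],3.9)
E
```

```text
t 2.6 p [ 0.446  -0.2059  0.2302] F [ 0.6 -0.2 -0.1] op 0.006 q [ -49.   12.  126.   59.   21. -154.]
[0.1827, 0.3893, 0.3842, -0.0377, -0.0076, -0.1028]
```

```bash
cat > k.py <<'E'
from h import *
from scipy.optimize import least_squares
D=[]
D.append((np.array([-73.76996,30.27359,82.14821,.0021,67.68845,-10.22843]),np.array([.27831006,-.55889536,.22167465])))
def fk(q,L):
    a1,d1,a2,lat,a3,d4,d6=L; E=lambda s,a:Ro.from_euler(s,a,degrees=True)
    R1=E('z',q[0]);R2=R1*E('y',q[1]);R3=R2*E('y',q[2]);R4=R3*E('z',q[3])*E('y',q[4])
    p=R1.apply([a1,lat,d1])+R2.apply([0,0,a2])+R3.apply([a3,0,d4])+R4.apply([0,0,d6])
    return p,(R4*E('z',q[5]+90)).as_matrix()
LO=[-176.69,-43.24,12.49,-82,0,-163.58];HI=[176.69,126.21,139.97,262,151.66,163.58]
def ik(p,R,L,q0):
    f=lambda q:np.r_[(fk(q,L)[0]-p)*20,(fk(q,L)[1]-R).ravel()]
    r=least_squares(f,q0,bounds=(LO,HI),x_scale=50);return r.x,np.linalg.norm(r.fun)
E
python3 - <<'E'
from k import *
s=telemetry.read_state();q=s["joint_positions"]
print("rot err",np.abs(fk(q,np.zeros(7))[1]-s["tcp_rot"]).max())
D.append((q,s["position"]))
L0=np.array([0,.3,.4,.11,0,.4,.28])
f=lambda L:np.r_[np.concatenate([(fk(a,L)[0]-b)*1000 for a,b in D]),(L-L0)*1]
L=least_squares(f,L0).x;print(L.round(4),f(L)[:6].round(2))
P=[.592,-.146,.07]
for nm,tp in(("pre",at(P,3.9,[-.1,0,.11])),("in",at(P,3.9,[0,0,.03])),("tray",at([.512,.365,.064],8,[0,0,.03]))):
    for fl in(0,1):
        R=tool(3.9)@(np.diag([-1,-1,1]) if fl else np.eye(3))
        best=min((ik(tp,R,L,np.clip([a,20,100,b,40,c],np.array(LO)+1,np.array(HI)-1)) for a in(-40,20) for b in(-50,60,180) for c in(-120,0,120)),key=lambda x:x[1])
        print(nm,"unflip" if fl else "flip",best[0].round(0),round(best[1],4))
E
```

```text
rot err 4.440892098500626e-16
[0.0214 0.3293 0.5526 0.111  0.1382 0.3978 0.3055] [ 0.  0.  0. -0. -0. -0.]
pre flip [-48.  25. 127.  88.  31. 137.] 0.0
pre unflip [-48.  25. 127.  88.  31. -43.] 0.0
in flip [-37.  40. 116. 107.  26. 127.] 0.0
in unflip [-37.  40. 116. 107.  26. -53.] 0.0
tray flip [ 34.  42. 109. 251.  20.  45.] 0.0
tray unflip [  34.   42.  109.  251.   20. -135.] 0.0
```

```bash
sed -i 's/^def tool(yaw,t=40):/FL=1\ndef tool(yaw,t=40):\n    return tool_(yaw,t)@np.diag([FL,FL,1])\ndef tool_(yaw,t=40):/' h.py
python3 - <<'E'
import h;from h import *
h.FL=-1
P=[.592,-.146,.07]
plan([(at(P,3.9,[-.095,0,.13]),3)],3.9)
E
```

```text
[0.0305, 0.1454, 0.0976, -0.0032, 0.0162, 0.1314]
[0.1175, 0.0783, 0.108, -0.0032, 0.0162, 0.1314]
[0.1258, -0.0309, 0.1217, -0.0032, 0.0162, 0.1314]
```

>>> {"op": "carry_out", "data": {"deltas": [[[0.003, 0.015, 0.01, -0.0003, 0.0016, 0.0131, 1], [0.006, 0.029, 0.02, -0.0006, 0.0032, 0.0263, 1], [0.009, 0.044, 0.029, -0.001, 0.0049, 0.0394, 1], [0.012, 0.058, 0.039, -0.0013, 0.0065, 0.0526, 1], [0.015, 0.073, 0.049, -0.0016, 0.0081, 0.0657, 1], [0.018, 0.087, 0.059, -0.0019, 0.0097, 0.0788, 1], [0.021, 0.102, 0.068, -0.0022, 0.0113, 0.092, 1], [0.024, 0.116, 0.078, -0.0026, 0.013, 0.1051, 1], [0.027, 0.131, 0.088, -0.0029, 0.0146, 0.1183, 1], [0.03, 0.145, 0.098, -0.0032, 0.0162, 0.1314, 1]]]}}

```text
time_s: 3.43
position: [0.4631, -0.1888, 0.22]
tcp_rot: [[-0.072, 0.849, 0.524], [0.989, 0.129, -0.073], [-0.129, 0.513, -0.849]]
force: [0.3, 0.4, -0.0]
opening: 0.002
grasp_force: 0.0
```

>>> {"op": "carry_out", "data": {"deltas": [[[0.012, 0.008, 0.011, -0.0003, 0.0016, 0.0131, 1], [0.024, 0.016, 0.022, -0.0006, 0.0032, 0.0263, 1], [0.035, 0.023, 0.032, -0.001, 0.0049, 0.0394, 1], [0.047, 0.031, 0.043, -0.0013, 0.0065, 0.0526, 1], [0.059, 0.039, 0.054, -0.0016, 0.0081, 0.0657, 1], [0.071, 0.047, 0.065, -0.0019, 0.0097, 0.0788, 1], [0.082, 0.055, 0.076, -0.0022, 0.0113, 0.092, 1], [0.094, 0.063, 0.086, -0.0026, 0.013, 0.1051, 1], [0.106, 0.07, 0.097, -0.0029, 0.0146, 0.1183, 1], [0.118, 0.078, 0.108, -0.0032, 0.0162, 0.1314, 1]]]}}

```text
time_s: 4.27
position: [0.4802, -0.1711, 0.2099]
tcp_rot: [[0.522, 0.64, 0.564], [0.767, -0.641, 0.016], [0.372, 0.424, -0.826]]
force: [0.2, -0.7, 0.1]
opening: 0.006
grasp_force: 0.0
```

>>> {"op": "carry_out", "data": {"deltas": [[[0.013, -0.003, 0.012, -0.0003, 0.0016, 0.0131, 1], [0.025, -0.006, 0.024, -0.0006, 0.0032, 0.0263, 1], [0.038, -0.009, 0.037, -0.001, 0.0049, 0.0394, 1], [0.05, -0.012, 0.049, -0.0013, 0.0065, 0.0526, 1], [0.063, -0.015, 0.061, -0.0016, 0.0081, 0.0657, 1], [0.075, -0.019, 0.073, -0.0019, 0.0097, 0.0788, 1], [0.088, -0.022, 0.085, -0.0022, 0.0113, 0.092, 1], [0.101, -0.025, 0.097, -0.0026, 0.013, 0.1051, 1], [0.113, -0.028, 0.11, -0.0029, 0.0146, 0.1183, 1], [0.126, -0.031, 0.122, -0.0032, 0.0162, 0.1314, 1]]]}}

```text
time_s: 5.1
position: [0.4973, -0.1534, 0.1998]
tcp_rot: [[0.765, 0.062, 0.641], [0.046, -0.998, 0.042], [0.642, -0.003, -0.766]]
force: [1.2, -0.3, 0.0]
opening: 0.005
grasp_force: 0.0
```

```bash
python3 - <<'E'
from h import *
from rig import capture
import pickle
s=telemetry.read_state();im=capture("wrist");say();print(s["tcp_rot"].round(3).tolist())
pickle.dump((s["position"],s["tcp_rot"]),open("w1.pkl","wb"));cv2.imwrite("pics/w1.png",im[:,:,::-1])
E
```

```text
t 5.15 p [ 0.4971 -0.1528  0.1994] F [-0.3  0.4  1. ] op 0.007 q [-48.  21. 126.  81.  31. -33.]
[[0.765, 0.062, 0.641], [0.046, -0.998, 0.042], [0.642, -0.003, -0.766]]
```

View pics/w1.png

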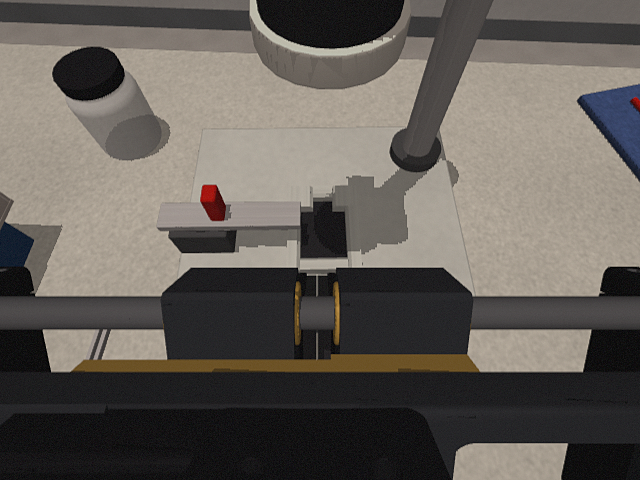

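The wrist view shows the pocket at (300–348, 198–258), the handle top at about (208,187), and the bar's tip at (300,215), so the clamp is slightly drawn back already. The lens ring is at the top of the frame. I'll zoom in for the frame's edges.

```bash
python3 - <<'E'
from h import *
im=cv2.imread("pics/w1.png")[120:275,190:370]
cv2.imwrite("pics/w1c.png",cv2.resize(cv2.convertScaleAbs(im,alpha=1.3),(720,600) if 0 else (697,600),interpolation=cv2.INTER_CUBIC))
E
```

```text
(no output)
```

View pics/w1c.png

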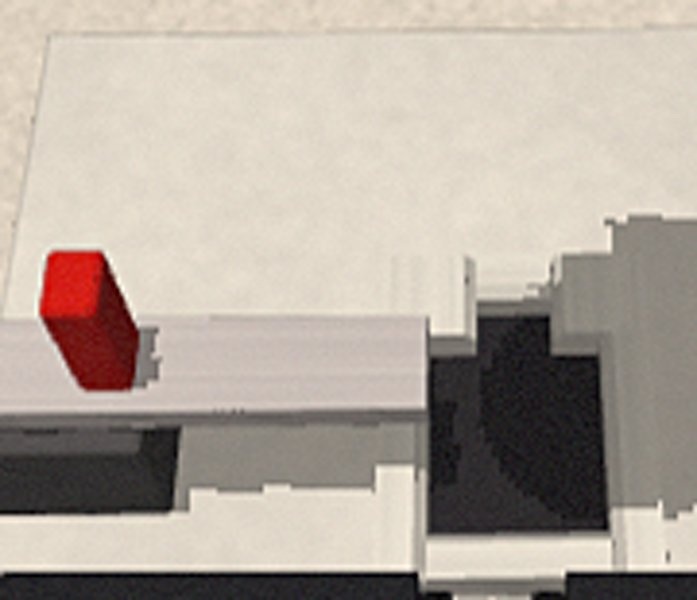

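The zoom shows the handle top quad, crop corners (48,252), (103,252), (97,318) and (40,315). The key slot lies between crop x 477 and 550, the near wall's inner edge at y≈532, and the base's far edge along y≈33.

```bash
python3 - <<'E'
from h import *
import pickle
p,R=pickle.load(open("w1.pkl","rb"));st=dict(position=p,tcp_rot=R)
f=lambda a:np.array(a)/3.872+[190,120]
S=lambda a,z:plane("wrist",f(a),z,st)[:,:2]
h=S([[48,252],[103,252],[97,318],[40,315]],.144);print("handle",h.round(4).tolist(),h.mean(0).round(4))
sl=S([[472,335],[556,335]],.079);print("slot",sl.round(4).tolist(),sl.mean(0))
n=S([[428,532],[608,530],[425,547],[612,547],[420,580],[565,574]],.078);print("near",n.round(4).tolist())
b=S([[50,34],[690,28]],.068);print("far edge",b.round(4).tolist(),np.degrees(np.arctan2(b[0,0]-b[1,0],b[0,1]-b[1,1])))
fa=S([[430,352],[600,352],[430,335],[600,335]],.078);print("far in",fa.round(4).tolist())
bar=S([[427,318],[427,408]],.112);print("bar tip",bar.round(4).tolist())
E
```

```text
handle [[0.5956, -0.0592], [0.5962, -0.0701], [0.5809, -0.0719], [0.5809, -0.0607]] [ 0.5884 -0.0655]
slot [[0.6219, -0.1406], [0.6232, -0.1614]] [ 0.62254056 -0.15103126]
near [[0.5685, -0.134], [0.5715, -0.1756], [0.5647, -0.1337], [0.5673, -0.1766], [0.5565, -0.1332], [0.56, -0.1661]]
far edge [[0.7241, -0.0104], [0.7372, -0.1963]] -4.048660689828454
far in [[0.617, -0.1305], [0.6195, -0.1725], [0.6219, -0.1301], [0.6244, -0.1724]]
bar tip [[0.6051, -0.1323], [0.5825, -0.1342]]
```

Pocket centre comes out at about (0.595, −0.153) with yaw 4°, and three independent cues agree. The handle is 88 mm out, so the clamp stands at about 0.013. Now I'll push it back.

```bash
cat >> h.py <<'E'
P=np.array([.595,-.153,0.]);YW=4.0
def rel(o=P,yaw=YW):
    return Ro.from_euler('z',-yaw,degrees=True).apply(telemetry.read_state()["position"]-np.array(o)).round(4)
E
python3 - <<'E'
import h;from h import *
h.FL=-1
plan([(at(P,YW,[-.03,.047,.15]),1),(at(P,YW,[0,.05,.124]),1),(at(P,YW,[0,.115,.124]),1)],YW)
E
```

```text
[0.1314, -0.269, 0.5418, 0.0001, 0.0001, -0.0006]
[0.0418, -0.0206, 0.2613, 0.0001, 0.0001, -0.0006]
[-0.0016, -0.4333, -0.0002, 0.0001, 0.0001, -0.0006]
```

>>> {"op": "carry_out", "data": {"deltas": [[[0.013, -0.03, 0.055, 0, 0, 0, 1], [0.026, -0.06, 0.11, 0, 0, 0, 1], [0.04, -0.09, 0.165, 0, 0, 0, 1], [0.055, -0.12, 0.22, 0, 0, 0, 1], [0.068, -0.15, 0.28, 0, 0, 0, 1], [0.082, -0.18, 0.34, 0, 0, 0, 1], [0.096, -0.21, 0.4, 0, 0, 0, 1], [0.11, -0.24, 0.46, 0, 0, 0, 1], [0.12, -0.26, 0.51, 0, 0, 0, 1], [0.131, -0.269, 0.542, 0, 0, 0, 1]]]}}

```text
time_s: 5.98
position: [0.5621, -0.1082, 0.1497]
tcp_rot: [[0.765, 0.067, 0.64], [0.052, -0.998, 0.043], [0.642, -0.0, -0.767]]
force: [1.0, 0.0, 0.0]
opening: 0.004
grasp_force: 0.0
```

>>> {"op": "carry_out", "data": {"deltas": [[[0.005, -0.002, 0.033, 0, 0, 0, 1], [0.01, -0.005, 0.066, 0, 0, 0, 1], [0.016, -0.008, 0.1, 0, 0, 0, 1], [0.021, -0.01, 0.13, 0, 0, 0, 1], [0.026, -0.013, 0.163, 0, 0, 0, 1], [0.031, -0.015, 0.196, 0, 0, 0, 1], [0.036, -0.018, 0.23, 0, 0, 0, 1], [0.042, -0.021, 0.261, 0, 0, 0, 1], [0.042, -0.021, 0.261, 0, 0, 0, 1], [0.042, -0.021, 0.261, 0, 0, 0, 1]]]}}

```text
time_s: 6.82
position: [0.5916, -0.1034, 0.1241]
tcp_rot: [[0.765, 0.066, 0.641], [0.05, -0.998, 0.043], [0.642, -0.001, -0.767]]
force: [0.4, -0.5, -0.2]
opening: 0.005
grasp_force: 0.0
```

>>> {"op": "carry_out", "data": {"deltas": [[[0, -0.043, 0, 0, 0, 0, 1], [0, -0.087, 0, 0, 0, 0, 1], [0, -0.13, 0, 0, 0, 0, 1], [0, -0.173, 0, 0, 0, 0, 1], [0, -0.217, 0, 0, 0, 0, 1], [0, -0.26, 0, 0, 0, 0, 1], [0, -0.303, 0, 0, 0, 0, 1], [0, -0.347, 0, 0, 0, 0, 1], [0, -0.39, 0, 0, 0, 0, 1], [0, -0.433, 0, 0, 0, 0, 1]]]}}

```text
time_s: 7.65
position: [0.5869, -0.0391, 0.1245]
tcp_rot: [[0.766, 0.064, 0.64], [0.049, -0.998, 0.041], [0.642, -0.0, -0.767]]
force: [-0.4, -1.6, 0.8]
opening: 0.005
grasp_force: 0.9
```

```bash
python3 - <<'E'
from h import *
from rig import capture
say();print(rel())
im=capture("top")
for c in blobs(mask(im,(0,150,60),(6,255,255)),5):
    w=plane("top",c[:,0].mean(0),.135)[0];print(cv2.boundingRect(c),Ro.from_euler('z',-YW,degrees=True).apply(w-P).round(4))
E
```

```text
t 7.65 p [ 0.5869 -0.0391  0.1245] F [-0.4 -1.6  0.8] op 0.005 q [-24.  34. 123. 126.  21. -60.]
[-0.0002  0.1141  0.1245]
(405, 216, 7, 8) [0.0009 0.1291 0.135 ]
```

>>> {"op": "carry_out", "data": {"deltas": [[[0, -0.02, 0, 0, 0, 0, 1], [0, -0.04, 0, 0, 0, 0, 1], [0, -0.055, 0, 0, 0, 0, 1], [0, -0.07, 0, 0, 0, 0, 1], [0, -0.08, 0, 0, 0, 0, 1], [0, -0.09, 0, 0, 0, 0, 1], [0, -0.1, 0, 0, 0, 0, 1], [0, -0.108, 0, 0, 0, 0, 1], [0, -0.116, 0, 0, 0, 0, 1], [0, -0.125, 0, 0, 0, 0, 1]]]}}

```text
time_s: 8.53
position: [0.5862, -0.0231, 0.1243]
tcp_rot: [[0.767, 0.058, 0.639], [0.045, -0.998, 0.036], [0.641, 0.001, -0.768]]
force: [-4.7, -16.2, 3.0]
opening: 0.006
grasp_force: 7.7
```

```bash
python3 - <<'E'
from h import *
say();print(rel())
E
```

```text
t 8.53 p [ 0.5862 -0.0231  0.1243] F [ -4.7 -16.2   3. ] op 0.006 q [-21.  34. 123. 131.  21. -62.]
[0.0003 0.1302 0.1243]
```

Clamp fully back: TCP stopped at stage y 0.130 with 16 N on it, which fits the handle at 0.145. Next I retreat and travel to the tray, turning the tool half round on the way.

```bash
cat >> k.py <<'E'
L=np.array([.0214,.3293,.5526,.111,.1382,.3978,.3055])
E
python3 - <<'E'
from k import *
B=np.array([.5097,.3647,.064])
s=telemetry.read_state();q0=s["joint_positions"];p=s["position"];print(fk(q0,L)[0]-p)
R0=s["tcp_rot"];a=at(P,YW,[-.10,.09,.2]);look=at(B,8.2,[-.1,0,.11])
d=R0.T@(a-p)/.15;print("A",d.round(3))
Rt=tool(8.2);rv=(Ro.from_matrix(R0.T@Rt)).as_rotvec(degrees=True);print("rv",rv)
R,pp,q=R0,a,q0;q,e=ik(a,R0,L,q)
N=5
for i in range(1,N+1):
    pn=a+(look-a)*i/N;Rn=R0@Ro.from_rotvec(rv*i/N,degrees=True).as_matrix()
    print(np.r_[R.T@(pn-pp)/.15,rv/N/360].round(4).tolist());
    q,e=ik(pn,Rn,L,np.clip(q,np.array(LO)+.1,np.array(HI)-.1));print(q.round(0),round(e,4));R,pp=Rn,pn
q,e=ik(at(B,8.2,[0,0,.025]),Rt,L,q);print("grasp",q.round(0),e)
for t in(35,45):
    q,e=ik(at(B,8.2,[0,0,.025]),tool(8.2,t),L,q);print("grasp",t,q.round(0),e)
E
```

```text
[-0.01665194  0.00654816  0.01044162]
A [-0.188  0.276 -0.813]
rv [  0.26551418  -4.88695767 176.23961236]
[-0.0767, -0.566, -0.0197, 0.0001, -0.0027, 0.0979]
[-23.  19. 134. 119.  19. -16.] 0.0
[-0.3896, -0.4179, -0.0151, 0.0001, -0.0027, 0.0979]
[ -6.  20. 134. 150.  14.   2.] 0.0
[-0.5595, -0.1163, -0.0065, 0.0001, -0.0027, 0.0979]
[ 11.  22. 132. 191.  13.  10.] 0.0
[-0.5241, 0.2279, 0.003, 0.0001, -0.0027, 0.0979]
[ 26.  24. 127. 232.  15.  18.] 0.0
[-0.2964, 0.4886, 0.0099, 0.0001, -0.0027, 0.0979]
[ 40.  28. 120. 260.  20.  36.] 0.0
grasp [ 33.  42. 111. 237.  19.  54.] 9.893678448167678e-13
grasp 35 [ 32.  40. 109. 262.  13.  28.] 0.0035695921931087975
grasp 45 [ 34.  44. 113. 224.  26.  68.] 2.4870139435010975e-11
```

```bash
python3 - <<'E'
from k import *
s=telemetry.read_state();q0=s["joint_positions"];p=s["position"]
D.append((q0,p))
D.append((np.array([-49,12,126,59,21,-154.]),np.array([.446,-.2059,.2302])))
D.append((np.array([-24,34,123,126,21,-60.]),np.array([.5869,-.0391,.1245])))
D.append((np.array([-48,21,126,81,31,-33.]),np.array([.4971,-.1528,.1994])))
w=[1,1,.1,.1,.1]
f=lambda L:np.concatenate([(fk(a,L)[0]-b)*1000*c for (a,b),c in zip(D,w)])
L=least_squares(f,L).x;print(L.round(4).tolist(),f(L).round(2))
open("k.py","a").write("L=np.array(%s)\n"%L.round(4).tolist())
B=np.array([.5097,.3647,.064])
R0=s["tcp_rot"];a=at(P,YW,[-.07,.09,.2]);look=at(B,8.2,[-.06,0,.12])
print("A",(R0.T@(a-p)/.15).round(3))
Rt=tool(8.2,45);rv=(Ro.from_matrix(R0.T@Rt)).as_rotvec(degrees=True);print("rv",rv)
R,pp,q=R0,a,q0;q,e=ik(a,R0,L,q)
N=5
for i in range(1,N+1):
    pn=a+(look-a)*i/N;Rn=R0@Ro.from_rotvec(rv*i/N,degrees=True).as_matrix()
    print(np.r_[R.T@(pn-pp)/.15,rv/N/360].round(4).tolist());
    q,e=ik(pn,Rn,L,np.clip(q,np.array(LO)+.1,np.array(HI)-.1));print(q.round(0),round(e,4),pn.round(3));R,pp=Rn,pn
q,e=ik(at(B,8.2,[0,0,.025]),Rt,L,q);print("grasp",q.round(0),e)
E
```

```text
[-0.002, 0.2712, 0.592, 0.111, 0.1145, 0.3918, 0.3056] [-0.01 -0.   -0.01  0.03  0.01  0.04  0.2   0.28  0.26 -0.55 -0.13 -0.53
  0.17 -0.3   0.05]
A [-0.034  0.274 -0.685]
rv [  7.95882141  -5.1341307  176.19524568]
[-0.0581, -0.57, -0.0215, 0.0044, -0.0029, 0.0979]
[-22.  19. 131. 109.  18.  -4.] 0.0 [0.505 0.017 0.197]
[-0.3767, -0.4323, -0.0031, 0.0044, -0.0029, 0.0979]
[ -8.  20. 132. 136.  15.  15.] 0.0 [0.491 0.102 0.194]
[-0.557, -0.1356, 0.0136, 0.0044, -0.0029, 0.0979]
[  8.  22. 131. 174.  15.  25.] 0.0 [0.478 0.186 0.19 ]
[-0.5327, 0.211, 0.0226, 0.0044, -0.0029, 0.0979]
[ 24.  25. 127. 214.  18.  34.] 0.0 [0.464 0.271 0.187]
[-0.3127, 0.4802, 0.0206, 0.0044, -0.0029, 0.0979]
[ 38.  28. 120. 247.  22.  47.] 0.0 [0.45  0.356 0.184]
grasp [ 34.  42. 116. 223.  27.  69.] 2.2203995971930036e-10
```

>>> {"op": "carry_out", "data": {"deltas": [[[0, 0.05, -0.03, 0, 0, 0, 1], [-0.003, 0.08, -0.1, 0, 0, 0, 1], [-0.006, 0.11, -0.18, 0, 0, 0, 1], [-0.01, 0.14, -0.26, 0, 0, 0, 1], [-0.015, 0.17, -0.34, 0, 0, 0, 1], [-0.02, 0.2, -0.42, 0, 0, 0, 1], [-0.024, 0.22, -0.5, 0, 0, 0, 1], [-0.028, 0.24, -0.57, 0, 0, 0, 1], [-0.031, 0.26, -0.63, 0, 0, 0, 1], [-0.034, 0.274, -0.685, 0, 0, 0, 1]]]}}

```text
time_s: 9.37
position: [0.5187, -0.0653, 0.2005]
tcp_rot: [[0.764, 0.067, 0.641], [0.05, -0.998, 0.044], [0.643, -0.001, -0.766]]
force: [0.1, -0.2, -0.5]
opening: 0.007
grasp_force: 0.0
```

>>> {"op": "carry_out", "data": {"deltas": [[[-0.006, -0.057, -0.002, 0.0004, -0.0003, 0.0098, 0], [-0.012, -0.114, -0.004, 0.0009, -0.0006, 0.0196, 0], [-0.017, -0.171, -0.006, 0.0013, -0.0009, 0.0294, -0.5], [-0.023, -0.228, -0.009, 0.0018, -0.0012, 0.0392, -1], [-0.029, -0.285, -0.011, 0.0022, -0.0015, 0.049, -1], [-0.035, -0.342, -0.013, 0.0026, -0.0017, 0.0587, -1], [-0.041, -0.399, -0.015, 0.0031, -0.002, 0.0685, -1], [-0.046, -0.456, -0.017, 0.0035, -0.0023, 0.0783, -1], [-0.052, -0.513, -0.019, 0.004, -0.0026, 0.0881, -1], [-0.058, -0.57, -0.022, 0.0044, -0.0029, 0.0979, -1]]]}}

```text
time_s: 10.2
position: [0.5047, 0.02, 0.1971]
tcp_rot: [[0.678, -0.375, 0.632], [-0.536, -0.841, 0.075], [0.504, -0.389, -0.771]]
force: [0.3, -0.2, 0.9]
opening: 0.677
grasp_force: 0.0
```

>>> {"op": "carry_out", "data": {"deltas": [[[-0.038, -0.043, 0, 0.0004, -0.0003, 0.0098, -1], [-0.075, -0.086, -0.001, 0.0009, -0.0006, 0.0196, -1], [-0.113, -0.13, -0.001, 0.0013, -0.0009, 0.0294, -1], [-0.151, -0.173, -0.001, 0.0018, -0.0012, 0.0392, -1], [-0.188, -0.216, -0.002, 0.0022, -0.0015, 0.049, -1], [-0.226, -0.259, -0.002, 0.0026, -0.0017, 0.0587, -1], [-0.264, -0.303, -0.002, 0.0031, -0.002, 0.0685, -1], [-0.301, -0.346, -0.002, 0.0035, -0.0023, 0.0783, -1], [-0.339, -0.389, -0.003, 0.004, -0.0026, 0.0881, -1], [-0.377, -0.432, -0.003, 0.0044, -0.0029, 0.0979, -1]]]}}

```text
time_s: 11.03
position: [0.4903, 0.1047, 0.194]
tcp_rot: [[0.353, -0.685, 0.638], [-0.921, -0.376, 0.106], [0.167, -0.624, -0.763]]
force: [0.3, 0.9, 0.5]
opening: 0.999
grasp_force: 0.0
```

>>> {"op": "carry_out", "data": {"deltas": [[[-0.056, -0.014, 0.001, 0.0004, -0.0003, 0.0098, -1], [-0.111, -0.027, 0.003, 0.0009, -0.0006, 0.0196, -1], [-0.167, -0.041, 0.004, 0.0013, -0.0009, 0.0294, -1], [-0.223, -0.054, 0.005, 0.0018, -0.0012, 0.0392, -1], [-0.279, -0.068, 0.007, 0.0022, -0.0015, 0.049, -1], [-0.334, -0.081, 0.008, 0.0026, -0.0017, 0.0587, -1], [-0.39, -0.095, 0.01, 0.0031, -0.002, 0.0685, -1], [-0.446, -0.108, 0.011, 0.0035, -0.0023, 0.0783, -1], [-0.501, -0.122, 0.012, 0.004, -0.0026, 0.0881, -1], [-0.557, -0.136, 0.014, 0.0044, -0.0029, 0.0979, -1]]]}}

```text
time_s: 11.87
position: [0.476, 0.1893, 0.1909]
tcp_rot: [[-0.091, -0.749, 0.656], [-0.966, 0.227, 0.125], [-0.243, -0.622, -0.744]]
force: [0.1, -0.8, -0.1]
opening: 1.002
grasp_force: 0.0
```

```bash
python3 - <<'E'
from k import *
say()
s=telemetry.read_state();R0=s["tcp_rot"];p=s["position"];q=s["joint_positions"]
B=np.array([.5097,.3647,.064]);look=at(B,8.2,[-.06,0,.12])
plan([(look,2)],8.2,45)
E
```

```text
t 11.87 p [0.476  0.1893 0.1909] F [ 0.1 -0.8 -0.1] op 1.002 q [  8.  22. 131. 173.  15.  26.]
[-0.5237, 0.2046, 0.0307, 0.0048, -0.0023, 0.098]
[-0.3086, 0.4702, 0.0265, 0.0048, -0.0023, 0.098]
```

>>> {"op": "carry_out", "data": {"deltas": [[[-0.052, 0.02, 0.003, 0.0005, -0.0002, 0.0098, -1], [-0.105, 0.041, 0.006, 0.001, -0.0005, 0.0196, -1], [-0.157, 0.061, 0.009, 0.0014, -0.0007, 0.0294, -1], [-0.209, 0.082, 0.012, 0.0019, -0.0009, 0.0392, -1], [-0.262, 0.102, 0.015, 0.0024, -0.0012, 0.049, -1], [-0.314, 0.123, 0.018, 0.0029, -0.0014, 0.0588, -1], [-0.367, 0.143, 0.021, 0.0034, -0.0016, 0.0686, -1], [-0.419, 0.164, 0.025, 0.0038, -0.0018, 0.0784, -1], [-0.471, 0.184, 0.028, 0.0043, -0.0021, 0.0882, -1], [-0.524, 0.205, 0.031, 0.0048, -0.0023, 0.098, -1]]]}}

```text
time_s: 12.7
position: [0.463, 0.2726, 0.1872]
tcp_rot: [[-0.492, -0.543, 0.68], [-0.655, 0.746, 0.122], [-0.574, -0.386, -0.723]]
force: [-0.2, -0.5, 0.1]
opening: 0.998
grasp_force: 0.0
```

>>> {"op": "carry_out", "data": {"deltas": [[[-0.031, 0.047, 0.003, 0.0005, -0.0002, 0.0098, -1], [-0.062, 0.094, 0.005, 0.001, -0.0005, 0.0196, -1], [-0.093, 0.141, 0.008, 0.0014, -0.0007, 0.0294, -1], [-0.123, 0.188, 0.011, 0.0019, -0.0009, 0.0392, -1], [-0.154, 0.235, 0.013, 0.0024, -0.0012, 0.049, -1], [-0.185, 0.282, 0.016, 0.0029, -0.0014, 0.0588, -1], [-0.216, 0.329, 0.019, 0.0034, -0.0016, 0.0686, -1], [-0.247, 0.376, 0.021, 0.0038, -0.0018, 0.0784, -1], [-0.278, 0.423, 0.024, 0.0043, -0.0021, 0.0882, -1], [-0.309, 0.47, 0.027, 0.0048, -0.0023, 0.098, -1]]]}}

```text
time_s: 13.53
position: [0.45, 0.3558, 0.1834]
tcp_rot: [[-0.7, -0.142, 0.7], [-0.101, 0.99, 0.1], [-0.707, -0.001, -0.707]]
force: [1.1, -0.4, 0.6]
opening: 0.999
grasp_force: 0.0
```

```bash
python3 - <<'E'
from h import *
from rig import capture
import pickle
s=telemetry.read_state();im=capture("wrist");say();print(s["tcp_rot"].round(3).tolist())
pickle.dump((s["position"],s["tcp_rot"]),open("w2.pkl","wb"));cv2.imwrite("pics/w2.png",im[:,:,::-1])
E
```

```text
t 13.58 p [0.45   0.3575 0.1835] F [0.1 1.8 0.3] op 1.003 q [ 38.  28. 120. 247.  22.  47.]
[[-0.7, -0.142, 0.7], [-0.101, 0.99, 0.1], [-0.707, -0.001, -0.707]]
```

View pics/w2.png

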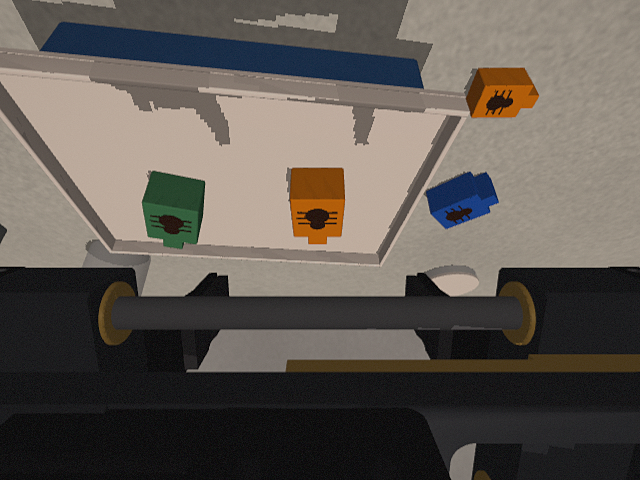

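The view (upside down) shows the amber block at (292–344, 168–243), its upright face above and its beetle-side top below, tongue tip at about (317,243). The green block is at (172,210). Now I measure the amber block's edges.

```bash
python3 - <<'E'
from h import *
import pickle
im=cv2.imread("pics/w2.png")[:,:,::-1].copy()
m=mask(im,(8,120,90),(22,255,255));m[:,400:]=0
for v in range(164,248,4):
    x=np.where(m[v]>0)[0];print(v,(x.min(),x.max(),len(x)) if len(x) else None,im[v,300].tolist(),im[v,338].tolist())
E
```

```text
164 None [187, 171, 156] [191, 175, 160]
168 (np.int64(292), np.int64(341), 50) [113, 62, 16] [119, 67, 24]
172 (np.int64(291), np.int64(343), 53) [124, 67, 10] [125, 67, 10]
176 (np.int64(291), np.int64(343), 53) [125, 69, 10] [122, 65, 10]
180 (np.int64(291), np.int64(343), 53) [127, 66, 11] [124, 64, 10]
184 (np.int64(290), np.int64(343), 54) [126, 69, 10] [127, 70, 11]
188 (np.int64(290), np.int64(343), 54) [126, 68, 10] [127, 68, 10]
192 (np.int64(290), np.int64(344), 55) [123, 63, 10] [127, 68, 10]
196 (np.int64(290), np.int64(344), 55) [129, 68, 10] [128, 67, 10]
200 (np.int64(290), np.int64(344), 55) [185, 98, 10] [184, 97, 10]
204 (np.int64(290), np.int64(344), 55) [180, 94, 10] [180, 95, 10]
208 (np.int64(291), np.int64(343), 53) [178, 94, 10] [177, 91, 10]
212 (np.int64(291), np.int64(343), 23) [50, 31, 19] [183, 97, 10]
216 (np.int64(292), np.int64(342), 27) [189, 99, 10] [180, 96, 10]
220 (np.int64(292), np.int64(342), 32) [190, 100, 10] [180, 93, 10]
224 (np.int64(293), np.int64(342), 35) [143, 76, 9] [181, 96, 10]
228 (np.int64(293), np.int64(341), 40) [180, 97, 10] [179, 95, 10]
232 (np.int64(293), np.int64(341), 49) [180, 96, 10] [179, 95, 10]
236 (np.int64(295), np.int64(339), 45) [172, 109, 61] [172, 108, 59]
240 (np.int64(308), np.int64(326), 19) [190, 172, 158] [191, 171, 158]
244 None [189, 173, 159] [188, 171, 155]
```

```bash
python3 - <<'E'
from h import *
import pickle
p,R=pickle.load(open("w2.pkl","rb"));st=dict(position=p,tcp_rot=R)
c=plane("wrist",[[289.7,198.5],[344.8,198.5],[341.3,236.3],[293.2,236.3],[317.3,243]],.096,st);print(c.round(4).tolist())
b=plane("wrist",[[291.5,168],[343,168]],.064,st);print("bottom near",b.round(4).tolist())
m=c[:4].mean(0);n=c[:2].mean(0);f=c[2:4].mean(0);print(m,np.linalg.norm(n-f),np.linalg.norm(c[0]-c[1]),np.linalg.norm(c[2]-c[3]))
for e in(c[1]-c[0],c[2]-c[3],b[1]-b[0]):print(np.degrees(np.arctan2(-e[0],e[1])))
d=f-n;print(np.degrees(np.arctan2(d[1],d[0])))
print(p)
E
```

```text
[[0.4861, 0.3418, 0.096], [0.4805, 0.3803, 0.096], [0.5299, 0.3879, 0.096], [0.5356, 0.3485, 0.096], [0.5434, 0.3698, 0.096]]
bottom near [[0.4893, 0.3421, 0.064], [0.4838, 0.3809, 0.064]]
[0.50803485 0.36460853 0.096     ] 0.04999273126649241 0.03890671217754932 0.03984744817728843
8.175307741228986
8.185909571007238
8.168792610201946
8.225929231084486
[0.44995778 0.35581103 0.1834044 ]
```

```bash
cat >> h.py <<'E'
B=np.array([.509,.3646,.064])
E
python3 - <<'E'
from h import *
say();print(rel(B,8.2))
plan([(at(B,8.2,[-.026,0,.052]),1),(at(B,8.2,[.004,0,.022]),1)],8.2,45)
E
```

```text
t 13.58 p [0.45   0.3575 0.1835] F [0.1 1.8 0.3] op 1.003 q [ 38.  28. 120. 247.  22.  47.]
[-0.0594  0.0014  0.1195]
[0.1605, -0.0097, 0.4757, 0.0001, -0.0, -0.0001]
[-0.0, -0.0001, 0.2828, 0.0001, -0.0, -0.0001]
```

>>> {"op": "carry_out", "data": {"deltas": [[[0.016, 0, 0.05, 0, 0, 0, -1], [0.032, 0, 0.1, 0, 0, 0, -1], [0.048, -0.002, 0.15, 0, 0, 0, -1], [0.064, -0.003, 0.2, 0, 0, 0, -1], [0.08, -0.004, 0.25, 0, 0, 0, -1], [0.1, -0.005, 0.3, 0, 0, 0, -1], [0.12, -0.006, 0.36, 0, 0, 0, -1], [0.14, -0.006, 0.42, 0, 0, 0, -1], [0.16, -0.006, 0.476, 0, 0, 0, -1], [0.16, -0.006, 0.476, 0, 0, 0, -1]]]}}

```text
time_s: 14.42
position: [0.4838, 0.3589, 0.1146]
tcp_rot: [[-0.701, -0.145, 0.699], [-0.105, 0.989, 0.099], [-0.706, -0.004, -0.709]]
force: [-0.6, 0.1, -0.1]
opening: 0.999
grasp_force: 0.0
```

```bash
python3 - <<'E'
from h import *
say();print(rel(B,8.2))
plan([(at(B,8.2,[.004,0,.022]),1)],8.2,45)
E
```

```text
t 14.42 p [0.4838 0.3589 0.1146] F [-0.6  0.1 -0.1] op 0.999 q [ 35.  38. 119. 227.  26.  66.]
[-0.0258 -0.0021  0.0506]
[-0.0063, 0.0141, 0.2753, -0.0002, -0.0003, 0.0007]
```

>>> {"op": "carry_out", "data": {"deltas": [[[0, 0.005, 0.04, 0, 0, 0, -1], [-0.002, 0.01, 0.08, 0, 0, 0, -1], [-0.003, 0.014, 0.12, 0, 0, 0, -1], [-0.004, 0.014, 0.16, 0, 0, 0, -1], [-0.005, 0.014, 0.2, 0, 0, 0, -1], [-0.006, 0.014, 0.24, 0, 0, 0, -1], [-0.006, 0.014, 0.275, 0, 0, 0, -1], [-0.006, 0.014, 0.275, 0, 0, 0, -1], [-0.006, 0.014, 0.275, 0, 0, 0, 0], [-0.006, 0.014, 0.275, 0, 0, 0, 1]]]}}

```text
time_s: 15.25
position: [0.5124, 0.3654, 0.0872]
tcp_rot: [[-0.701, -0.144, 0.699], [-0.104, 0.99, 0.1], [-0.706, -0.002, -0.708]]
force: [-0.0, 0.1, -0.8]
opening: 0.92
grasp_force: 0.0
```

>>> {"op": "carry_out", "data": {"deltas": [[[0, 0, 0, 0, 0, 0, 1], [0, 0, 0, 0, 0, 0, 1], [0, 0, 0, 0, 0, 0, 1], [0, 0, 0, 0, 0, 0, 1], [0, 0, 0, 0, 0, 0, 1], [0, 0, 0, 0, 0, 0, 1], [0, 0, 0, 0, 0, 0, 1], [0, 0, 0, 0, 0, 0, 1], [-0.02, 0, -0.02, 0, 0, 0, 1], [-0.04, 0, -0.04, 0, 0, 0, 1]]]}}

```text
time_s: 16.08
position: [0.5122, 0.3654, 0.0955]
tcp_rot: [[-0.701, -0.144, 0.698], [-0.104, 0.99, 0.1], [-0.705, -0.003, -0.709]]
force: [-0.0, -0.2, -0.8]
opening: 0.459
grasp_force: 30.0
```

```bash
python3 - <<'E'
from k import *
say();print(rel(B,8.2))
s=telemetry.read_state();R=s["tcp_rot"];pp=s["position"];q=s["joint_positions"]
v=[at(B,8.2,[-.02,-.03,.13])]
Pk=at(P,YW,[-.10,0,.07+.09])
Rt=tool(YW,45);rv=Ro.from_matrix(R.T@Rt).as_rotvec(degrees=True);R0=R
up=at(B,8.2,[.0,0,.11]);pts=[up]+[up+(Pk-up)*i/5 for i in range(1,6)]
for i,pn in enumerate(pts):
    Rn=R0@Ro.from_rotvec(rv*i/5,degrees=True).as_matrix()
    print(np.r_[R.T@(pn-pp)/.15,Ro.from_matrix(R.T@Rn).as_rotvec(degrees=True)/360].round(4).tolist())
    q,e=ik(pn,Rn,L,np.clip(q,np.array(LO)+.1,np.array(HI)-.1));print(q.round(0),round(e,4),pn.round(3));R,pp=Rn,pn
E
```

```text
t 16.08 p [0.5122 0.3654 0.0955] F [-0.  -0.2 -0.8] op 0.459 q [ 34.  41. 116. 225.  26.  67.]
[0.0033 0.0003 0.0315]
[-0.3535, -0.0033, -0.3864, 0.0, 0.0, 0.0]
[ 34.  31. 114. 249.  19.  41.] 0.0 [0.509 0.365 0.174]
[0.0988, -0.6894, -0.0694, 0.0016, -0.0001, 0.0017]
[ 21.  29. 125. 210.  20.  72.] 0.0 [0.506 0.26  0.171]
[0.0912, -0.6912, -0.0624, 0.0016, -0.0001, 0.0017]
[  4.  28. 133. 176.  26.  92.] 0.0 [0.503 0.155 0.168]
[0.0836, -0.6927, -0.0554, 0.0016, -0.0001, 0.0017]
[-17.  29. 137. 150.  33. 100.] 0.0 [0.501 0.05  0.166]
[0.0759, -0.6941, -0.0484, 0.0016, -0.0001, 0.0017]
[-37.  29. 137. 126.  36. 106.] 0.0 [ 0.498 -0.055  0.163]
[0.0683, -0.6954, -0.0413, 0.0016, -0.0001, 0.0017]
[-52.  30. 131. 105.  37. 116.] 0.0 [ 0.495 -0.16   0.16 ]
```

```bash
python3 - <<'E'
from k import *
s=telemetry.read_state();R=s["tcp_rot"];pp=s["position"];q=s["joint_positions"]
Pk=at(P,YW,[-.085,0,.205]);print(Pk)
Rt=tool(YW,45);rv=Ro.from_matrix(R.T@Rt).as_rotvec(degrees=True);R0=R
pts=[[.515,.36,.18],[.525,.26,.2],[.535,.155,.205],[.535,.05,.205],[.525,-.055,.205],Pk]
for i,pn in enumerate(pts):
    pn=np.array(pn);Rn=R0@Ro.from_rotvec(rv*i/5,degrees=True).as_matrix()
    print(np.r_[R.T@(pn-pp)/.15,Ro.from_matrix(R.T@Rn).as_rotvec(degrees=True)/360].round(4).tolist())
    q,e=ik(pn,Rn,L,np.clip(q,np.array(LO)+.1,np.array(HI)-.1));print(q.round(0),round(e,4));R,pp=Rn,pn
E
```

```text
[ 0.51020706 -0.1589293   0.205     ]
[-0.4065, -0.0395, -0.3899, 0.0, 0.0, 0.0]
[ 33.  30. 114. 250.  18.  39.] 0.0
[-0.0715, -0.6697, -0.1145, 0.0016, -0.0001, 0.0017]
[ 20.  25. 121. 221.  14.  59.] 0.0
[-0.0052, -0.7028, -0.0398, 0.0016, -0.0001, 0.0017]
[  3.  23. 127. 171.  14.  96.] 0.0
[0.0575, -0.6954, -0.0558, 0.0016, -0.0001, 0.0017]
[-15.  22. 130. 135.  21. 118.] 0.0
[0.0968, -0.6899, -0.0956, 0.0016, -0.0001, 0.0017]
[-34.  22. 131. 110.  28. 128.] 0.0
[0.1113, -0.682, -0.1107, 0.0016, -0.0001, 0.0017]
[-49.  23. 127.  91.  35. 135.] 0.0
```

>>> {"op": "carry_out", "data": {"deltas": [[[-0.03, -0.002, -0.03, 0, 0, 0, 1], [-0.07, -0.005, -0.07, 0, 0, 0, 1], [-0.11, -0.01, -0.11, 0, 0, 0, 1], [-0.16, -0.015, -0.155, 0, 0, 0, 1], [-0.21, -0.02, -0.2, 0, 0, 0, 1], [-0.26, -0.025, -0.25, 0, 0, 0, 1], [-0.3, -0.03, -0.29, 0, 0, 0, 1], [-0.34, -0.035, -0.33, 0, 0, 0, 1], [-0.38, -0.037, -0.365, 0, 0, 0, 1], [-0.406, -0.04, -0.39, 0, 0, 0, 1]]]}}

```text
time_s: 16.92
position: [0.5152, 0.3601, 0.1815]
tcp_rot: [[-0.7, -0.144, 0.7], [-0.103, 0.99, 0.101], [-0.707, -0.001, -0.707]]
force: [0.2, -0.2, -1.6]
opening: 0.455
grasp_force: 30.0
```

>>> {"op": "carry_out", "data": {"deltas": [[[-0.005, -0.03, -0.008, 0.0002, 0, 0.0002, 1], [-0.01, -0.08, -0.018, 0.0003, 0, 0.0003, 1], [-0.018, -0.15, -0.03, 0.0005, 0, 0.0005, 1], [-0.025, -0.22, -0.042, 0.0006, 0, 0.0007, 1], [-0.034, -0.3, -0.054, 0.0008, 0, 0.0009, 1], [-0.042, -0.37, -0.066, 0.001, 0, 0.001, 1], [-0.05, -0.45, -0.08, 0.0011, 0, 0.0012, 1], [-0.057, -0.52, -0.09, 0.0013, 0, 0.0014, 1], [-0.064, -0.6, -0.1, 0.0014, -0.0001, 0.0015, 1], [-0.072, -0.67, -0.115, 0.0016, -0.0001, 0.0017, 1]]]}}

```text
time_s: 17.75
position: [0.5247, 0.259, 0.2]
tcp_rot: [[-0.702, -0.129, 0.7], [-0.093, 0.992, 0.09], [-0.706, -0.002, -0.708]]
force: [-0.8, -0.4, -0.9]
opening: 0.452
grasp_force: 30.0
```

>>> {"op": "carry_out", "data": {"deltas": [[[0, -0.07, -0.004, 0.0002, 0, 0.0002, 1], [-0.001, -0.14, -0.008, 0.0003, 0, 0.0003, 1], [-0.002, -0.21, -0.012, 0.0005, 0, 0.0005, 1], [-0.002, -0.28, -0.016, 0.0006, 0, 0.0007, 1], [-0.003, -0.35, -0.02, 0.0008, 0, 0.0009, 1], [-0.003, -0.42, -0.024, 0.001, 0, 0.001, 1], [-0.004, -0.49, -0.028, 0.0011, 0, 0.0012, 1], [-0.004, -0.56, -0.032, 0.0013, 0, 0.0014, 1], [-0.005, -0.63, -0.036, 0.0014, -0.0001, 0.0015, 1], [-0.005, -0.703, -0.04, 0.0016, -0.0001, 0.0017, 1]]]}}

```text
time_s: 18.58
position: [0.5345, 0.1543, 0.205]
tcp_rot: [[-0.703, -0.115, 0.702], [-0.082, 0.993, 0.08], [-0.706, -0.001, -0.708]]
force: [0.3, -0.4, -0.5]
opening: 0.456
grasp_force: 30.0
```

>>> {"op": "carry_out", "data": {"deltas": [[[0.006, -0.07, -0.006, 0.0002, 0, 0.0002, 1], [0.012, -0.14, -0.011, 0.0003, 0, 0.0003, 1], [0.017, -0.21, -0.017, 0.0005, 0, 0.0005, 1], [0.023, -0.28, -0.022, 0.0006, 0, 0.0007, 1], [0.029, -0.35, -0.028, 0.0008, 0, 0.0009, 1], [0.035, -0.42, -0.033, 0.001, 0, 0.001, 1], [0.04, -0.49, -0.039, 0.0011, 0, 0.0012, 1], [0.046, -0.56, -0.045, 0.0013, 0, 0.0014, 1], [0.052, -0.63, -0.05, 0.0014, -0.0001, 0.0015, 1], [0.058, -0.695, -0.056, 0.0016, -0.0001, 0.0017, 1]]]}}

```text
time_s: 19.42
position: [0.5345, 0.0493, 0.205]
tcp_rot: [[-0.704, -0.1, 0.703], [-0.071, 0.995, 0.07], [-0.707, -0.001, -0.707]]
force: [0.6, 0.3, -1.6]
opening: 0.451
grasp_force: 30.0
```

```bash
python3 - <<'E'
from h import *
say()
plan([([.525,-.055,.205],1),(at(P,YW,[-.085,0,.205]),1)],YW,45)
E
```

```text
t 19.42 p [0.5345 0.0493 0.205 ] F [ 0.6  0.3 -1.6] op 0.451 q [-15.  22. 130. 135.  21. 118.]
[0.0941, -0.6857, -0.0937, 0.0017, -0.0, 0.0018]
[0.1113, -0.682, -0.1109, 0.0017, -0.0, 0.0018]
```

>>> {"op": "carry_out", "data": {"deltas": [[[0.009, -0.07, -0.009, 0.0002, 0, 0.0002, 1], [0.019, -0.14, -0.019, 0.0003, 0, 0.0004, 1], [0.028, -0.21, -0.028, 0.0005, 0, 0.0005, 1], [0.038, -0.28, -0.038, 0.0007, 0, 0.0007, 1], [0.047, -0.35, -0.047, 0.0008, 0, 0.0009, 1], [0.056, -0.42, -0.056, 0.001, 0, 0.0011, 1], [0.066, -0.49, -0.066, 0.0012, 0, 0.0013, 1], [0.075, -0.56, -0.075, 0.0014, 0, 0.0014, 1], [0.085, -0.63, -0.085, 0.0015, 0, 0.0016, 1], [0.094, -0.686, -0.094, 0.0017, 0, 0.0018, 1]]]}}

```text
time_s: 20.25
position: [0.5251, -0.0552, 0.2051]
tcp_rot: [[-0.705, -0.084, 0.705], [-0.06, 0.996, 0.059], [-0.707, -0.0, -0.707]]
force: [0.4, -0.3, -1.6]
opening: 0.458
grasp_force: 30.0
```

>>> {"op": "carry_out", "data": {"deltas": [[[0.012, -0.08, -0.012, 0.0002, 0, 0.0002, 1], [0.025, -0.16, -0.025, 0.0004, 0, 0.0004, 1], [0.038, -0.24, -0.038, 0.0006, 0, 0.0006, 1], [0.052, -0.32, -0.052, 0.0008, 0, 0.0008, 1], [0.065, -0.4, -0.065, 0.001, 0, 0.001, 1], [0.08, -0.48, -0.08, 0.0012, 0, 0.0012, 1], [0.092, -0.56, -0.092, 0.0014, 0, 0.0014, 1], [0.103, -0.63, -0.103, 0.0016, 0, 0.0017, 1], [0.111, -0.682, -0.111, 0.0017, 0, 0.0018, 1], [0.111, -0.682, -0.111, 0.0017, 0, 0.0018, 1]]]}}

```text
time_s: 21.08
position: [0.5108, -0.1602, 0.2053]
tcp_rot: [[-0.705, -0.067, 0.706], [-0.048, 0.998, 0.047], [-0.708, -0.001, -0.707]]
force: [-0.1, -0.3, -0.5]
opening: 0.455
grasp_force: 30.0
```

```bash
python3 - <<'E'
from h import *
from rig import capture
import pickle
capture("top")
s=telemetry.read_state();im=capture("wrist");say();print(s["tcp_rot"].round(3).tolist(),rel())
pickle.dump((s["position"],s["tcp_rot"]),open("w3.pkl","wb"));cv2.imwrite("pics/w3.png",im[:,:,::-1])
cv2.imwrite("pics/w3c.png",cv2.resize(im[60:270,180:460,::-1],(800,600),interpolation=2))
E
```

```text
t 21.18 p [ 0.5106 -0.1582  0.2052] F [-0.2  0.4 -1. ] op 0.456 q [-49.  23. 127.  91.  35. 135.]
[[-0.705, -0.068, 0.706], [-0.048, 0.998, 0.048], [-0.708, -0.0, -0.707]] [-0.0846  0.0007  0.2052]
```

View pics/w3c.png

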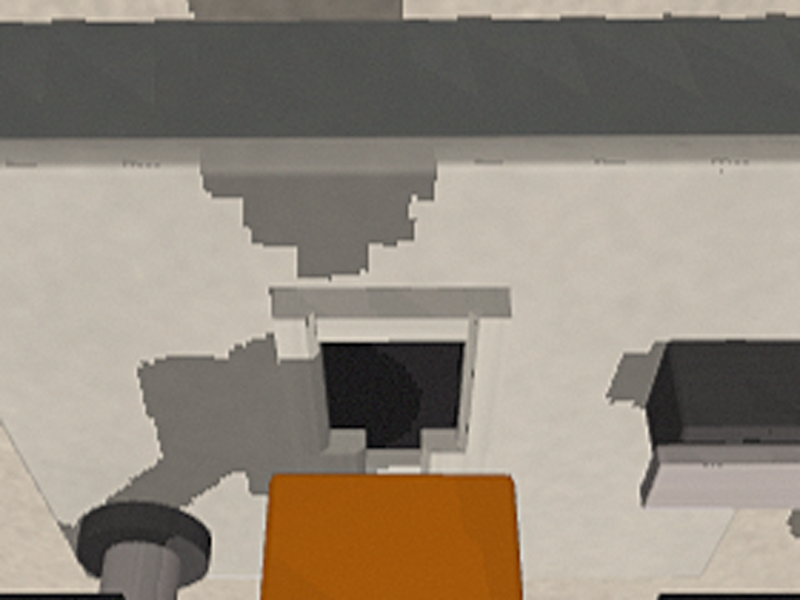

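The pocket is fully in view ahead of the held block. In the crop, its near wall's inner edge is at y≈342, x 320–465, with the slot at x 366–421, y≈440. The block's lower rear edge runs (272,475)–(514,475).

```bash
python3 - <<'E'
from h import *
import pickle
p,R=pickle.load(open("w3.pkl","rb"));st=dict(position=p,tcp_rot=R)
G=lambda a,z:Ro.from_euler('z',-YW,degrees=True).apply(plane("wrist",np.array(a)/2.857+[180,60],z,st)-P)[:,:2].round(4).tolist()
print("tcp",Ro.from_euler('z',-YW,degrees=True).apply(p-P))
print("near outer base z68",G([[272,290],[510,290]],.068))
print("near outer top z80",G([[276,317],[507,317]],.080))
print("inner near z77",G([[320,342],[465,342]],.077),"z80",G([[312,317],[476,317]],.08))
print("slot z75",G([[366,440],[421,440]],.075))
print("far wall floor z70",G([[330,430],[465,430]],.07),"top z80",G([[330,450],[465,450]],.08))
print("block rear bottom",G([[272,475],[514,475]],p[2]-.023))
print("handle/bar tip z104,112",G([[655,448]],.104),G([[643,505]],.112))
E
```

```text
tcp [-8.45554772e-02 -1.33714804e-04  2.05284054e-01]
near outer base z68 [[-0.0359, -0.0339], [-0.0358, 0.034]]
near outer top z80 [[-0.0378, -0.0319], [-0.0376, 0.0323]]
inner near z77 [[-0.024, -0.0206], [-0.0239, 0.0216]] z80 [[-0.0378, -0.0219], [-0.0377, 0.0236]]
slot z75 [[0.0273, -0.0084], [0.0274, 0.01]]
far wall floor z70 [[0.0285, -0.0208], [0.0286, 0.0251]] top z80 [[0.026, -0.0203], [0.0262, 0.0246]]
block rear bottom [[-0.1116, -0.0192], [-0.1115, 0.02]]
handle/bar tip z104,112 [[-0.0087, 0.0766]] [[0.0097, 0.076]]
```

```bash
python3 - <<'E'
from h import *
plan([(at(P,YW,[-.04,0,.14]),1),(at(P,YW,[.0035,0,.110]),1)],YW,45)
E
```

```text
[0.0976, -0.0049, 0.5177, -0.0, 0.0, -0.0001]
[-0.0635, 0.0, 0.3465, -0.0, 0.0, -0.0001]
```

>>> {"op": "carry_out", "data": {"deltas": [[[0.009, 0, 0.045, 0, 0, 0, 1], [0.018, 0, 0.1, 0, 0, 0, 1], [0.028, -0.001, 0.155, 0, 0, 0, 1], [0.039, -0.002, 0.21, 0, 0, 0, 1], [0.05, -0.003, 0.27, 0, 0, 0, 1], [0.061, -0.004, 0.33, 0, 0, 0, 1], [0.072, -0.005, 0.39, 0, 0, 0, 1], [0.082, -0.005, 0.44, 0, 0, 0, 1], [0.091, -0.005, 0.485, 0, 0, 0, 1], [0.098, -0.005, 0.518, 0, 0, 0, 1]]]}}

```text
time_s: 22.02
position: [0.5554, -0.1547, 0.1394]
tcp_rot: [[-0.705, -0.071, 0.705], [-0.05, 0.997, 0.051], [-0.707, 0.001, -0.707]]
force: [-0.5, 0.8, -1.2]
opening: 0.457
grasp_force: 30.0
```

>>> {"op": "carry_out", "data": {"deltas": [[[-0.008, 0, 0.04, 0, 0, 0, 1], [-0.016, 0, 0.085, 0, 0, 0, 1], [-0.024, 0, 0.13, 0, 0, 0, 1], [-0.033, 0, 0.18, 0, 0, 0, 1], [-0.042, 0, 0.23, 0, 0, 0, 1], [-0.051, 0, 0.28, 0, 0, 0, 1], [-0.058, 0, 0.32, 0, 0, 0, 1], [-0.064, 0, 0.346, 0, 0, 0, 1], [-0.064, 0, 0.346, 0, 0, 0, 1], [-0.064, 0, 0.346, 0, 0, 0, 1]]]}}

```text
time_s: 22.85
position: [0.5988, -0.1528, 0.1099]
tcp_rot: [[-0.705, -0.07, 0.706], [-0.049, 0.998, 0.049], [-0.708, 0.0, -0.707]]
force: [-0.6, -0.3, -0.7]
opening: 0.457
grasp_force: 30.0
```

```bash
python3 - <<'E'
from h import *
say();print(rel())
plan([(at(P,YW,[.0035,0,.100]),1),(at(P,YW,[.0035,0,.092]),1)],YW,45)
E
```

```text
t 22.85 p [ 0.5988 -0.1528  0.1099] F [-0.6 -0.3 -0.7] op 0.457 q [-39.  39. 120. 115.  32. 117.]
[ 0.0038 -0.      0.1099]
[0.0484, 0.0002, 0.0451, 0.0, 0.0, -0.0]
[0.0377, -0.0, 0.0377, 0.0, 0.0, -0.0]
```

>>> {"op": "carry_out", "data": {"deltas": [[[0.006, 0, 0.006, 0, 0, 0, 1], [0.012, 0, 0.012, 0, 0, 0, 1], [0.019, 0, 0.018, 0, 0, 0, 1], [0.025, 0, 0.024, 0, 0, 0, 1], [0.031, 0, 0.03, 0, 0, 0, 1], [0.037, 0, 0.035, 0, 0, 0, 1], [0.043, 0, 0.041, 0, 0, 0, 1], [0.05, 0, 0.047, 0, 0, 0, 1], [0.056, 0, 0.053, 0, 0, 0, 1], [0.062, 0, 0.059, 0, 0, 0, 1]]]}}

```text
time_s: 23.68
position: [0.5985, -0.153, 0.0971]
tcp_rot: [[-0.705, -0.069, 0.706], [-0.049, 0.998, 0.049], [-0.708, -0.0, -0.707]]
force: [0.9, 1.1, -1.4]
opening: 0.457
grasp_force: 30.0
```

```bash
python3 - <<'E'
from h import *
say();print(rel())
E
```

```text
t 23.68 p [ 0.5985 -0.153   0.0971] F [ 0.9  1.1 -1.4] op 0.457 q [-39.  41. 120. 118.  33. 114.]
[ 0.0035 -0.0002  0.0971]
```

The block has entered the pocket freely; I go on down to the floor.

>>> {"op": "carry_out", "data": {"deltas": [[[0.003, 0, 0.003, 0, 0, 0, 1], [0.006, 0, 0.006, 0, 0, 0, 1], [0.009, 0, 0.009, 0, 0, 0, 1], [0.012, 0, 0.012, 0, 0, 0, 1], [0.014, 0, 0.014, 0, 0, 0, 1], [0.016, 0, 0.016, 0, 0, 0, 1], [0.018, 0, 0.018, 0, 0, 0, 1], [0.02, 0, 0.02, 0, 0, 0, 1], [0.022, 0, 0.022, 0, 0, 0, 1], [0.024, 0, 0.024, 0, 0, 0, 1]]]}}

```text
time_s: 24.52
position: [0.5989, -0.1529, 0.0934]
tcp_rot: [[-0.703, -0.069, 0.708], [-0.049, 0.998, 0.049], [-0.71, -0.0, -0.704]]
force: [-4.0, 0.0, 9.5]
opening: 0.454
grasp_force: 30.0
```

```bash
python3 - <<'E'
from h import *
say();print(rel())
E
```

```text
t 24.52 p [ 0.5989 -0.1529  0.0934] F [-4.   0.   9.5] op 0.454 q [-39.  41. 120. 119.  34. 113.]
[ 0.0039 -0.0002  0.0934]
```

>>> {"op": "carry_out", "data": {"deltas": [[[-0.004, 0, -0.004, 0, 0, 0, 0.5], [-0.005, 0, -0.005, 0, 0, 0, 0], [-0.005, 0, -0.005, 0, 0, 0, -0.5], [-0.005, 0, -0.005, 0, 0, 0, -0.5], [-0.005, 0, -0.005, 0, 0, 0, -0.5], [-0.005, 0, -0.005, 0, 0, 0, -0.5], [-0.005, 0, -0.005, 0, 0, 0, -0.5], [-0.005, 0, -0.005, 0, 0, 0, -0.5], [-0.005, 0, -0.005, 0, 0, 0, -0.5], [-0.005, 0, -0.005, 0, 0, 0, -0.5]]]}}

```text
time_s: 25.35
position: [0.5985, -0.153, 0.0932]
tcp_rot: [[-0.705, -0.069, 0.706], [-0.049, 0.998, 0.049], [-0.708, 0.0, -0.707]]
force: [0.7, 0.3, 0.2]
opening: 0.748
grasp_force: 0.0
```

>>> {"op": "carry_out", "data": {"deltas": [[[0, 0, -0.04, 0, 0, 0, -0.5], [0, 0, -0.1, 0, 0, 0, -0.5], [0, 0, -0.18, 0, 0, 0, -0.5], [0, 0, -0.26, 0, 0, 0, -0.5], [0, 0, -0.34, 0, 0, 0, -0.5], [0, 0, -0.42, 0, 0, 0, -0.5], [0, 0, -0.5, 0, 0, 0, -0.5], [0, 0, -0.56, 0, 0, 0, -0.5], [0, 0, -0.6, 0, 0, 0, -0.5], [0, 0, -0.6, 0, 0, 0, -0.5]]]}}

```text
time_s: 26.18
position: [0.5341, -0.1575, 0.158]
tcp_rot: [[-0.704, -0.069, 0.706], [-0.049, 0.998, 0.048], [-0.708, -0.001, -0.706]]
force: [0.0, 0.1, -0.5]
opening: 0.749
grasp_force: 0.0
```

```bash
python3 - <<'E'
from h import *
from rig import capture
import pickle
s=telemetry.read_state();im=capture("wrist");say();print(rel())
pickle.dump((s["position"],s["tcp_rot"]),open("w4.pkl","wb"));cv2.imwrite("pics/w4.png",im[:,:,::-1])
cv2.imwrite("pics/w4c.png",cv2.resize(im[60:300,160:480,::-1],(800,600),interpolation=2))
E
```

```text
t 26.23 p [ 0.5346 -0.1577  0.1576] F [ 0.4 -0.5  0.2] op 0.746 q [-46.  31. 127. 106.  34. 121.]
[-0.0606 -0.0004  0.1576]
```

View pics/w4c.png

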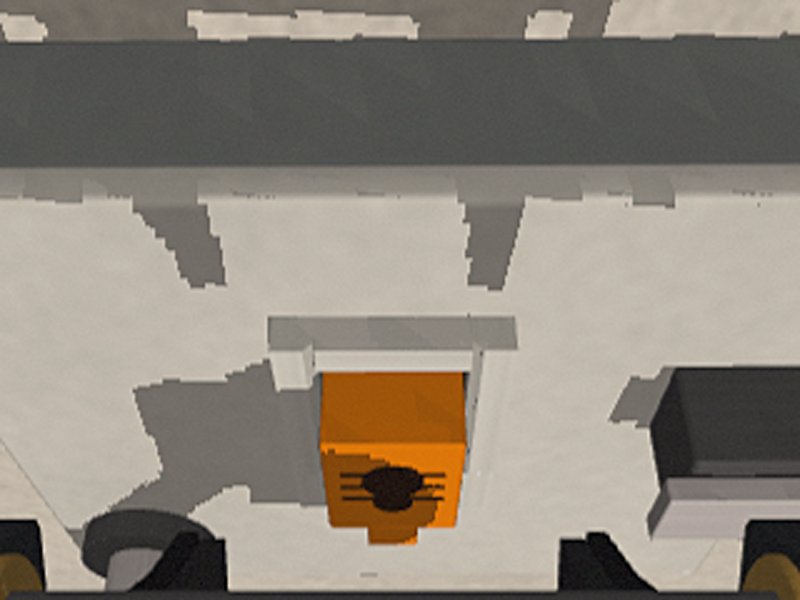

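The block sits squarely in the pocket with its near top edge at crop (321–467, 443). I'll check the seated height from its width and position, then plan the clamp push.

```bash
python3 - <<'E'
from k import *
import pickle
p,R=pickle.load(open("w4.pkl","rb"));st=dict(position=p,tcp_rot=R)
G=lambda a,z:Ro.from_euler('z',-YW,degrees=True).apply(plane("wrist",np.array(a)/2.5+[160,60],z,st)-P)[:,:2].round(4).tolist()
for z in(.102,.107):print(z,G([[321,443],[467,443],[331,526],[457,526],[391,543]],z))
# push pose: closed fingers, +y side of the handle; step 1: out to the side, step 2: forward
s=telemetry.read_state();R=s["tcp_rot"];pp=s["position"];q=s["joint_positions"];Rt=tool(YW,45)
for pn in(at(P,YW,[-.06,.09,.19]),at(P,YW,[-.06,.18,.175]),at(P,YW,[0,.18,.126]),at(P,YW,[0,.10,.126])):
    q,e=ik(pn,Rt,L,q);print(q.round(0),round(e,4))
plan([(at(P,YW,[-.06,.085,.19]),1),(at(P,YW,[-.06,.18,.175]),1),(at(P,YW,[0,.18,.126]),1)],YW,45)
E
```

```text
0.102 [[-0.0259, -0.019], [-0.0258, 0.0198], [0.0232, -0.0193], [0.0233, 0.0202], [0.0356, -0.0005]]
0.107 [[-0.0339, -0.0182], [-0.0338, 0.019], [0.0132, -0.0185], [0.0133, 0.0194], [0.0251, -0.0005]]
[-35.  25. 131. 115.  29. 123.] 0.0
[-20.  27. 134. 143.  28. 106.] 0.0
[-16.  36. 127. 151.  30. 101.] 0.0
[-27.  36. 125. 133.  30. 109.] 0.0
[-0.1559, 0.5695, -0.1506, -0.0001, 0.0001, -0.0]
[0.0709, 0.6334, 0.0701, -0.0001, 0.0001, -0.0]
[-0.0516, 0.0002, 0.5139, -0.0001, 0.0001, -0.0]
```

>>> {"op": "carry_out", "data": {"deltas": [[[-0.016, 0.05, -0.015, 0, 0, 0, -0.5], [-0.032, 0.1, -0.03, 0, 0, 0, 0], [-0.05, 0.16, -0.05, 0, 0, 0, 1], [-0.066, 0.22, -0.065, 0, 0, 0, 1], [-0.082, 0.28, -0.08, 0, 0, 0, 1], [-0.1, 0.34, -0.095, 0, 0, 0, 1], [-0.115, 0.4, -0.11, 0, 0, 0, 1], [-0.13, 0.46, -0.125, 0, 0, 0, 1], [-0.144, 0.52, -0.14, 0, 0, 0, 1], [-0.156, 0.57, -0.15, 0, 0, 0, 1]]]}}

```text
time_s: 27.07
position: [0.5294, -0.0708, 0.1897]
tcp_rot: [[-0.705, -0.07, 0.706], [-0.049, 0.998, 0.05], [-0.708, -0.0, -0.706]]
force: [0.1, 0.4, 0.1]
opening: 0.152
grasp_force: 0.0
```

>>> {"op": "carry_out", "data": {"deltas": [[[0.007, 0.063, 0.007, 0, 0, 0, 1], [0.014, 0.127, 0.014, 0, 0, 0, 1], [0.021, 0.19, 0.021, 0, 0, 0, 1], [0.028, 0.253, 0.028, 0, 0, 0, 1], [0.035, 0.317, 0.035, 0, 0, 0, 1], [0.043, 0.38, 0.042, 0, 0, 0, 1], [0.05, 0.443, 0.049, 0, 0, 0, 1], [0.057, 0.507, 0.056, 0, 0, 0, 1], [0.064, 0.57, 0.063, 0, 0, 0, 1], [0.071, 0.633, 0.07, 0, 0, 0, 1]]]}}

```text
time_s: 27.9
position: [0.5228, 0.0234, 0.1744]
tcp_rot: [[-0.705, -0.069, 0.706], [-0.049, 0.998, 0.049], [-0.708, 0.0, -0.707]]
force: [0.1, 0.7, 0.6]
opening: 0.006
grasp_force: 0.0
```

```bash
python3 - <<'E'
from h import *
say();print(rel())
plan([(at(P,YW,[0,.18,.126]),1),(at(P,YW,[0,.10,.126]),1)],YW,45)
E
```

```text
t 27.9 p [0.5228 0.0234 0.1744] F [0.1 0.7 0.6] op 0.006 q [-20.  27. 134. 144.  29. 106.]
[-0.0597  0.181   0.1744]
[-0.0529, -0.0066, 0.5096, -0.0, 0.0001, -0.0]
[-0.0001, -0.5333, 0.0001, -0.0, 0.0001, -0.0]
```

>>> {"op": "carry_out", "data": {"deltas": [[[-0.005, 0, 0.055, 0, 0, 0, 1], [-0.011, 0, 0.11, 0, 0, 0, 1], [-0.017, -0.002, 0.17, 0, 0, 0, 1], [-0.023, -0.003, 0.23, 0, 0, 0, 1], [-0.029, -0.004, 0.29, 0, 0, 0, 1], [-0.036, -0.005, 0.35, 0, 0, 0, 1], [-0.042, -0.006, 0.41, 0, 0, 0, 1], [-0.048, -0.007, 0.47, 0, 0, 0, 1], [-0.053, -0.007, 0.51, 0, 0, 0, 1], [-0.053, -0.007, 0.51, 0, 0, 0, 1]]]}}

```text
time_s: 28.73
position: [0.5838, 0.0256, 0.1252]
tcp_rot: [[-0.705, -0.07, 0.706], [-0.049, 0.998, 0.049], [-0.708, -0.0, -0.706]]
force: [0.0, 0.0, -0.1]
opening: 0.005
grasp_force: 0.0
```

>>> {"op": "carry_out", "data": {"deltas": [[[0, -0.04, 0, 0, 0, 0, 1], [0, -0.09, 0, 0, 0, 0, 1], [0, -0.14, 0, 0, 0, 0, 1], [0, -0.19, 0, 0, 0, 0, 1], [0, -0.25, 0, 0, 0, 0, 1], [0, -0.31, 0, 0, 0, 0, 1], [0, -0.37, 0, 0, 0, 0, 1], [0, -0.43, 0, 0, 0, 0, 1], [0, -0.48, 0, 0, 0, 0, 1], [0, -0.53, 0, 0, 0, 0, 1]]]}}

```text
time_s: 29.57
position: [0.5876, -0.0537, 0.1262]
tcp_rot: [[-0.705, -0.07, 0.706], [-0.05, 0.998, 0.05], [-0.708, 0.0, -0.706]]
force: [1.2, 2.4, -0.5]
opening: 0.006
grasp_force: 0.9
```

```bash
python3 - <<'E'
from h import *
say();print(rel())
E
```

```text
t 29.57 p [ 0.5876 -0.0537  0.1262] F [ 1.2  2.4 -0.5] op 0.006 q [-28.  36. 126. 133.  31. 109.]
[-0.0004  0.0996  0.1262]
```

Now the last 10 mm, slowly, until the stop is felt.

>>> {"op": "carry_out", "data": {"deltas": [[[0, -0.012, 0, 0, 0, 0, 1], [0, -0.024, 0, 0, 0, 0, 1], [0, -0.034, 0, 0, 0, 0, 1], [0, -0.043, 0, 0, 0, 0, 1], [0, -0.051, 0, 0, 0, 0, 1], [0, -0.058, 0, 0, 0, 0, 1], [0, -0.065, 0, 0, 0, 0, 1], [0, -0.071, 0, 0, 0, 0, 1], [0, -0.077, 0, 0, 0, 0, 1], [0, -0.082, 0, 0, 0, 0, 1]]]}}

```text
time_s: 30.4
position: [0.5886, -0.0632, 0.126]
tcp_rot: [[-0.704, -0.076, 0.706], [-0.053, 0.997, 0.054], [-0.708, 0.001, -0.706]]
force: [1.4, 9.4, 0.0]
opening: 0.008
grasp_force: 5.2
```

```bash
python3 - <<'E'
from h import *
say();print(rel())
E
```

```text
t 30.4 p [ 0.5886 -0.0632  0.126 ] F [1.4 9.4 0. ] op 0.008 q [-29.  36. 125. 130.  31. 110.]
[-0.0002  0.0901  0.126 ]
```

>>> {"op": "carry_out", "data": {"deltas": [[[0, -0.003, 0, 0, 0, 0, 1], [0, -0.006, 0, 0, 0, 0, 1], [0, -0.008, 0, 0, 0, 0, 1], [0, -0.01, 0, 0, 0, 0, 1], [0, -0.01, 0, 0, 0, 0, 1], [0, -0.01, 0, 0, 0, 0, 1], [0, -0.01, 0, 0, 0, 0, 1], [0, -0.01, 0, 0, 0, 0, 1], [0, -0.01, 0, 0, 0, 0, 1], [0, -0.01, 0, 0, 0, 0, 1]]]}}

```text
time_s: 31.23
position: [0.5885, -0.0632, 0.126]
tcp_rot: [[-0.704, -0.079, 0.706], [-0.054, 0.997, 0.057], [-0.709, 0.002, -0.706]]
force: [2.2, 11.6, -0.5]
opening: 0.003
grasp_force: 5.9
```

```bash
python3 - <<'E'
from h import *
say();print(rel())
plan([(at(P,YW,[0,.105,.128]),1),(at(P,YW,[-.08,.105,.20]),1)],YW,45)
E
```

```text
t 31.23 p [ 0.5885 -0.0632  0.126 ] F [ 2.2 11.6 -0.5] op 0.003 q [-29.  36. 125. 130.  31. 110.]
[-0.0002  0.09    0.126 ]
[-0.0112, 0.0997, -0.0079, 0.0006, 0.0002, 0.0004]
[0.037, 0.0028, -0.7166, 0.0006, 0.0002, 0.0004]
```

Against the stop. I back away and take a last look.

>>> {"op": "carry_out", "data": {"deltas": [[[0, 0.02, 0, 0, 0, 0, 1], [0, 0.05, 0, 0, 0, 0, 1], [0, 0.08, 0, 0, 0, 0, 1], [0, 0.1, -0.02, 0, 0, 0, 1], [0.005, 0.1, -0.12, 0, 0, 0, 1], [0.01, 0.1, -0.25, 0, 0, 0, 1], [0.015, 0.1, -0.38, 0, 0, 0, 1], [0.02, 0.1, -0.51, 0, 0, 0, 1], [0.025, 0.1, -0.63, 0, 0, 0, 1], [0.027, 0.1, -0.72, 0, 0, 0, 1]]]}}

```text
time_s: 32.07
position: [0.5077, -0.0579, 0.2001]
tcp_rot: [[-0.705, -0.068, 0.706], [-0.048, 0.998, 0.048], [-0.708, -0.0, -0.707]]
force: [-0.4, 0.2, 0.2]
opening: 0.006
grasp_force: 0.0
```

>>> {"op": "carry_out", "data": {"deltas": [[[0, -0.08, 0, 0, 0, 0, 1], [0, -0.17, 0, 0, 0, 0, 1], [0, -0.26, 0, 0, 0, 0, 1], [0, -0.35, 0, 0, 0, 0, 1], [0, -0.44, 0, 0, 0, 0, 1], [0, -0.52, 0, 0, 0, 0, 1], [0, -0.58, 0, 0, 0, 0, 1], [0, -0.6, 0, 0, 0, 0, 1], [0, -0.6, 0, 0, 0, 0, 1], [0, -0.6, 0, 0, 0, 0, 1]]]}}

```text
time_s: 32.9
position: [0.515, -0.1474, 0.1994]
tcp_rot: [[-0.705, -0.069, 0.706], [-0.049, 0.998, 0.049], [-0.708, 0.0, -0.707]]
force: [0.7, 0.6, 0.8]
opening: 0.006
grasp_force: 0.0
```

```bash
python3 - <<'E'
from h import *
from rig import capture
im=capture("wrist");say();print(rel())
cv2.imwrite("pics/w5.png",im[:,:,::-1])
E
```

```text
t 32.95 p [ 0.5149 -0.1469  0.1993] F [-0.2  0.1 -0.3] op 0.003 q [-47.  23. 128.  95.  34. 133.]
[-0.0795  0.0117  0.1993]
```

View pics/w5.png

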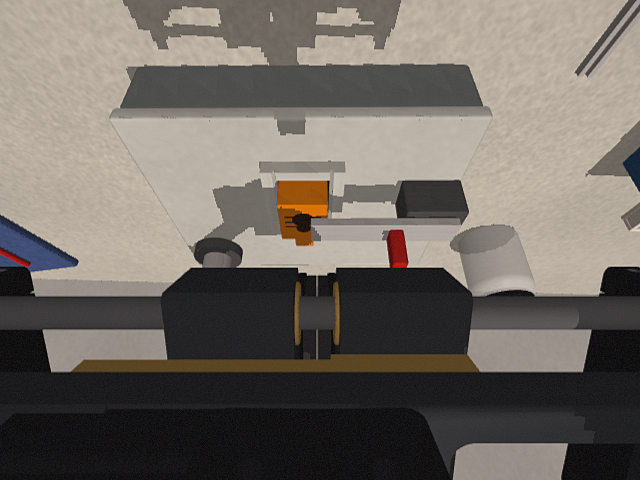

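The amber block is seated at (303,205), the clamp bar reaches over it with its tip at (313,230), and the handle is at (397,248). The jar and forceps are undisturbed and the robot touches nothing, so I hand in.

```bash
python3 -c "
from rig import job
print(job.hand_in())"
```

```text
the job is handed in; nothing more can be done
None
```

The amber block is seated in the keyed pocket with the clamp slid fully home over it, and I handed the job in at about 33 s of the 54 s allowed; no verdict was returned.

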